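# Hang the tube carrier on the snap hook

### The arm

A 6-joint arm with a two-finger parallel gripper is mounted at the origin on the work surface. World frame = base frame: x ahead of the robot, y to its left, z up, the work surface at z = 0. Lengths are in m, angles in rad, forces in N, time in s.
With the tool pointing down it reaches from about 0.35 to 0.975 m from the base axis. Payload 4.9 kg.
Tool frame: the origin (TCP) lies midway between the tips of the shut fingers; the grasp point (between the pads) lies 19 mm behind it; z points along the fingers, y is the direction in which the jaws open and shut (so a half turn about z gives the same grasp; the last joint's range is limited). The gripper opens to 85 mm and grips with 20 to 120 N. Pads are 22 mm wide; open, the fingers measure 114 mm over their backs; the gripper's body (76 mm by 85 mm) begins 54 mm behind the grasp point. The pads swing forward as they close: fully open they stand 13 mm farther back than shut.
Start: joints at [1.194, 0.053, 1.613, -0, 1.476, -0.119], TCP at [0.159, 0.604, 0.231] pointing down, gripper open.
Joint ranges: [-3.01, 3.01], [-1.01, 2.22], [0.06, 2.58], [-1.02, 4.17], [0.09, 2.62], [-3.14, 3.14]. Speed limits (rad/s): [2.57, 2.57, 3.14, 3.14, 3.14, 3.14].

### API

Orientations are given as a rotation vector (axis times angle).
In Python, from station import ctrl gives the robot as it stands.
- The arm moves only by the tool play_rows, never from a script. Its argument "motion" is a list that holds one entry, the list of rows, each a list of 7 numbers: the closure, from -1 (fully open) to 1 (shut), then the shift along the tool's x, y, z in cm, then the turn, a rotation vector about the tool's x, y, z in degrees. A call has 1 to 20 rows; each row is the pose to reach, as a shift and turn from the pose measured when the call began, along the tool's axes at that moment; what a row does not reach only later rows make up. A row lasts 1/8 s, in which the tool goes at most 62.5 mm and 10.7 degrees, less where a joint would pass 70% of its speed; a pose out of reach is approached as far as the arm can. A call with a gripper value outside its range is refused whole. The fingers move at their own pace and stop on an object; "newtons" is the grip in N (left out, the last holds). Time passes only in rows, so rows that repeat a pose let the fingers close. It gives the time, the measured TCP pose, the force and the opening at its end, in the units of the state.
- ctrl.get_obs(): the state, without advancing time (a new reading comes with each control period).
- ctrl.get_image(name): name is "scene" or "top" or "wrist"; returns a dict with "color" (384x512x3 uint8, red, green, blue), "mtx" (3x3 intrinsics, pixels), "D" ([k1, k2, p1, p2, k3] as OpenCV has them; the pictures are not rectified), "T" (4x4, takes a point from camera to world coordinates). Camera axes: x right, y up, looking along -z (the intrinsics and any distortion apply to the point x, -y, -z); pixel columns grow to the right and rows downward; lengths in m; the calibration is good to about 2 mm. A picture is of the moment at which its call begins. There is no depth.
- ctrl.finish_job(): hands the job in, once; it reports no verdict.
The state is a dict: "t": time; "q": joint angles; "dq": joint speeds; "effort": joint torques, N m; "tool_pos": TCP position; "tool_rot": TCP orientation; "contact_force": force on the tool from outside, world axes, zero at the start; "wrist_torque": the same for the moment, N m; "opening": finger opening in m.
Only numpy, scipy, OpenCV 4.12 (cv2) and the standard library are available. Lean on these libraries where they do the work, as an engineer would, in place of code of your own. Each camera call takes 0.05 s, during which the arm holds its last target.

### The job

Lift the tube carrier out of the black tub, stand it upright on the steel drip tray and let go of it there. Then take it by one of its end handles and press the top bar of its lifting eye through the sprung gate of the stand's snap hook until the gate springs shut behind it, and leave it hanging still from the hook. Keep the carrier upright, set it down gently and leave everything else on the bench where it is.

Things in the scene. Friction and masses are not known exactly. Their poses are not given: they have to be found in the camera images.
- carrier_center (a point): Centre of the loose white tube carrier: 200 mm long over its end handles (its x), 86 mm wide (y), 144 mm tall, about 0.22 kg, both ends alike. Its rack is 96 x 72 mm, 50 mm tall, with four capped tubes (cap tops 66 mm above the underside). This point lies on its middle axis, 35 mm above its underside; z up. It balances level about its eye. It starts inside the black tub.
- eye_bar (a point): Middle of the top bar of the carrier's lifting eye: a rigid closed loop of 8 mm steel rod standing across the middle of the carrier (in its y-z plane). The straight top bar runs along the carrier's y, 60 mm long; the loop's legs are 70 mm apart inside. The bar's axis lies 140 mm above the carrier's underside. Same axes as the carrier.
- handle_a (a point): Grip point of the end handle at the carrier's -x end: an upright rib 14 mm thick (across the carrier's y), 30 mm tall (32 to 62 mm above the underside), standing out 50 mm beyond the rack (48 to 100 mm from the carrier's middle). This point lies 80 mm from the middle, 50 mm above the underside. It can be pinched from above, fingers on its two sides.
- handle_b (a point): The same on the like handle at the carrier's +x end.
- tub_floor (a point): Middle of the inner floor of the round black tub (fixed): rim 105 mm above the bench, 274 mm outer diameter; its floor is 6 mm thick. In the tub the carrier can be reached only by its eye, which stands out above the rim.
- tray_floor (a point): Middle of the floor of the steel drip tray (fixed), 4 mm above the bench; the tray is 210 mm (its x) by 150 mm (y), with a low rim 14 mm above the bench. The carrier's underside fits inside the rim, its handles pass over it.
- hook_seat (a point): Seat of the snap hook: where the axis of the eye's top bar rests when the carrier hangs, 190 mm above the bench. The hook is a flat steel J, 16 mm wide, in the plane of this frame's x (level) and z (up), its mouth facing -x. From this point: inner face of the hook's back at x = +32 mm, underside of the hook at z = -15 mm, front-most point at x = -34 mm.
- hook_mouth (a point): Middle of the hook's mouth, on the gate (same axes as the seat; 26 mm to -x of it, 33 mm above it). The gate's pivot is 29 mm above this point, its lower end 17 mm below, against the nose, whose top edge is 11 mm below. A bar pushed level in +x at this height (5 mm either way) swings the gate inward; it has passed when its axis is 45 mm beyond (54 mm at most), and is then lowered to the seat.
- stand: Fixed stand that holds the hook; origin on the bench straight below the hook's seat, x level away from the mouth, z up. From the hook an arm runs to +x at 268 mm height, to x = 165 mm, then sideways to a 20 mm column at x = 165 mm, y = -70 mm, 310 mm tall, on a flat foot 85 x 110 mm.
- gate (a joint): Angle of the hook's sprung gate, rad: 0 shut, grows to 1.15 as it swings inward about its upper end; it cannot swing outward. Its spring shuts it; pushing it open at its lower end takes about 1 to 3 N.

How it is judged:
On the way, in this order (a step that is already met when the one before it is completed fails the run):
1. the carrier stands upright on the drip tray, let go (x of carrier_center in the frame of tray_floor between -0.06 and 0.06 m and y of carrier_center in the frame of tray_floor between -0.045 and 0.045 m and z of carrier_center in the frame of tray_floor between 0.02 and 0.044 m and angle between carrier_center's own z axis and vertical below 0.1 rad and linear speed of carrier below 0.03 m/s and contact force between the fingers and carrier below 0.05 N), for 0.2 s.
2. the eye's bar is inside the hook and the gate has sprung shut (x of eye_bar in the frame of hook_seat between -0.015 and 0.03 m and y of eye_bar in the frame of hook_seat between -0.028 and 0.028 m and z of eye_bar in the frame of hook_seat between -0.01 and 0.06 m and value of joint gate below 0.1 rad), for 0.1 s.
At the end, for the whole second after the job is handed in: The carrier hangs from the snap hook, let go: its eye's bar lies in the hook's seat (from 15 mm in front to 30 mm behind, within 28 mm sideways, from 10 mm below to 12 mm above the resting place), the gate is shut (under 0.1 rad), the carrier is upright within 0.2 rad and still (under 0.06 m/s) (x of eye_bar in the frame of hook_seat between -0.015 and 0.03 m and y of eye_bar in the frame of hook_seat between -0.028 and 0.028 m and z of eye_bar in the frame of hook_seat between -0.01 and 0.012 m and value of joint gate below 0.1 rad and angle between carrier_center's own z axis and vertical below 0.2 rad and linear speed of carrier below 0.06 m/s and contact force between carrier and the fingers below 0.05 N); the robot touches nothing.
It fails at once if the carrier is tipped by more than 40 degrees (angle between carrier_center's own z axis and vertical above 0.7 rad).
It fails at once if the carrier is banged down on the tray (over 50 N) (contact force between carrier and tray above 50 N).
It fails at once if another thing on the bench is moved by more than 30 mm (distance of any of beaker, reagent, small_jar, tip_box, pipette, dish, wash from where it was at the start of the episode above 0.03 m).
It also fails if it takes over 72 s, if anything falls off the work surface, if the arm or the gripper's body presses on something with over 40 N, if the wrist force passes 120 N, or if a joint passes its speed limit or range.

## Working session

There is one attempt and no reset: what is moved stays moved. The work goes in short steps, Python scripts to look and compute and a tool call to move; the robot and the scene stay as the last step left them, time stands still between calls to the robot, and variables do not carry over. Pictures are saved under pics/ and viewed, and the job is handed in when it is done.

Besides the shell and the picture viewer there is one more tool, called as name(argument=value, ...) on one line, values as JSON. play_rows: Moves the arm, as the interface text tells. Its arguments: {"type":"object","properties":{"motion":{"type":"array"},"newtons":{"type":"number"}},"required":["motion"]}

```bash
ls; mkdir -p pics; python3 - <<'E'
from station import ctrl
import cv2
print(ctrl.get_obs())
for n in ["scene","top","wrist"]:
    im=ctrl.get_image(n); cv2.imwrite(f"pics/{n}0.png",im["color"][:,:,::-1]); print(n,im["mtx"],im["D"],im["T"])
E
```

```text
pics
{'t': 0.0, 'q': array([ 1.19400192e+00,  5.33530276e-02,  1.61430051e+00, -3.17927153e-06,
        1.47600598e+00, -1.19012240e-01]), 'dq': array([ 0.00049747, -0.00168593, -0.0001798 , -0.00011087, -0.00149494,
        0.00104238]), 'effort': array([ 8.32165347e-05, -3.93668890e+01, -3.70181179e+01, -1.49531393e-04,
        6.68260807e-03,  1.27843037e-06]), 'tool_pos': array([0.15911069, 0.60375881, 0.23006151]), 'tool_rot': array([-0.40373758, -3.11503186,  0.00314808]), 'contact_force': array([-1.01197666, -0.29457743,  0.60555221]), 'wrist_torque': array([-0.03267922,  0.03747258, -0.00795448]), 'opening': 0.0850338617843243}
scene [[422.6660555    0.         257.17060516]
 [  0.         422.6660555  191.39271927]
 [  0.           0.           1.        ]] [-0.16159902  0.          0.          0.          0.        ] [[-0.48907889 -0.59922647  0.63382133  1.32701951]
 [ 0.87220366 -0.32938961  0.36161204  0.42054507]
 [-0.00791335  0.72967809  0.68374502  0.95301731]
 [ 0.          0.          0.          1.        ]]
top [[366.17624491   0.         256.62533393]
 [  0.         366.17624491 194.004964  ]
 [  0.           0.           1.        ]] [-0.10136078  0.          0.          0.          0.        ] [[-0.01375387  0.99261512 -0.12052409  0.4908459 ]
 [-0.99987137 -0.01265848  0.0098495   0.01704722]
 [ 0.00825112  0.12064406  0.99266154  1.08971725]
 [ 0.          0.          0.          1.        ]]
wrist [[295.11255457   0.         255.41087636]
 [  0.         295.11255457 188.79338324]
 [  0.           0.           1.        ]] [-0.04952067  0.          0.          0.          0.        ] [[ 0.25405794 -0.91940944 -0.30023464  0.082832  ]
 [ 0.96718654  0.24080698  0.08100735  0.62365592]
 [-0.00218032 -0.31096346  0.95041937  0.37238295]
 [ 0.          0.          0.          1.        ]]
```

View pics/scene0.png

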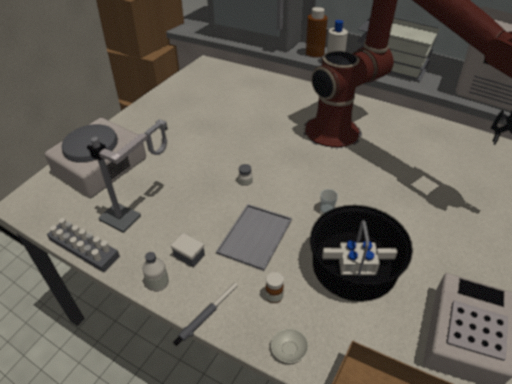

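View pics/top0.png

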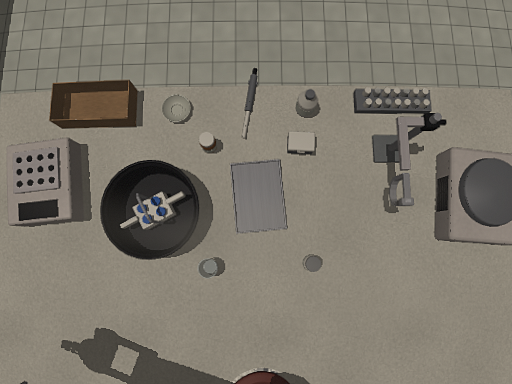

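View pics/wrist0.png

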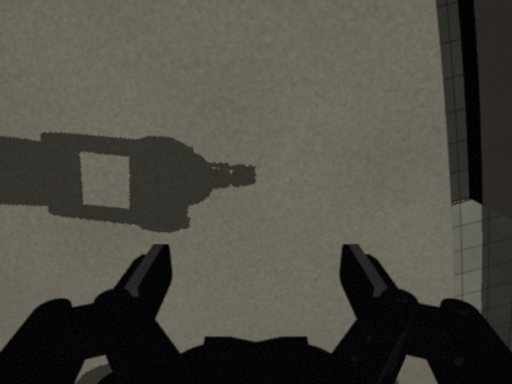

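The scene shows the carrier in the tub (scene ≈ (360,255), top ≈ (155,208)), the tray (top ≈ (260,196)), and the stand hook (top ≈ (400,195)). I'll enlarge these.

```bash
python3 - <<'E'
import cv2
t=cv2.imread("pics/top0.png"); s=cv2.imread("pics/scene0.png")
def c(im,x,y,w,h,k,n): cv2.imwrite("pics/"+n,cv2.resize(im[y:y+h,x:x+w],None,fx=k,fy=k,interpolation=cv2.INTER_CUBIC))
c(t,95,155,110,110,5,"c1.png")
c(t,225,150,70,90,6,"c2.png")
c(t,365,80,90,140,4,"c3.png")
c(s,80,110,100,125,4.5,"c4.png")
c(s,300,195,120,110,5,"c5.png")
E
```

```text
(no output)
```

View pics/c1.png

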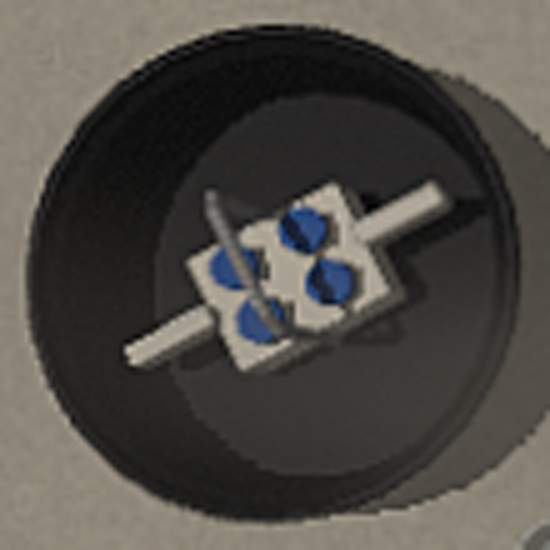

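View pics/c2.png

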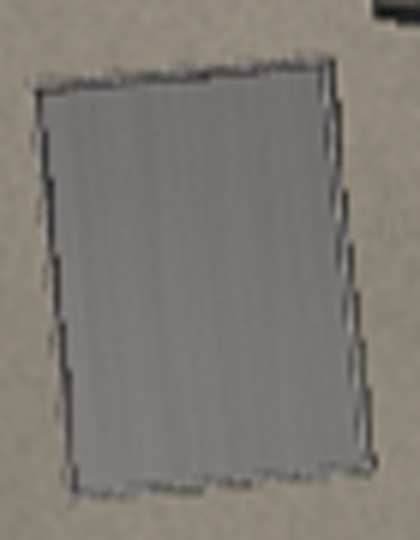

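View pics/c3.png

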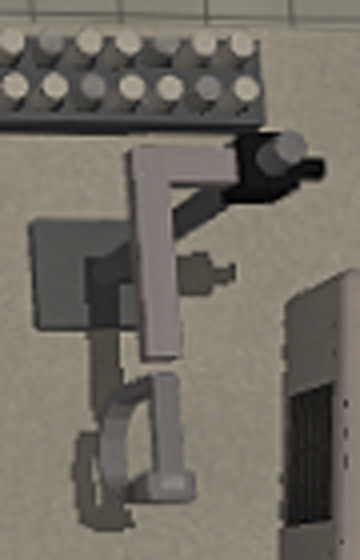

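View pics/c4.png

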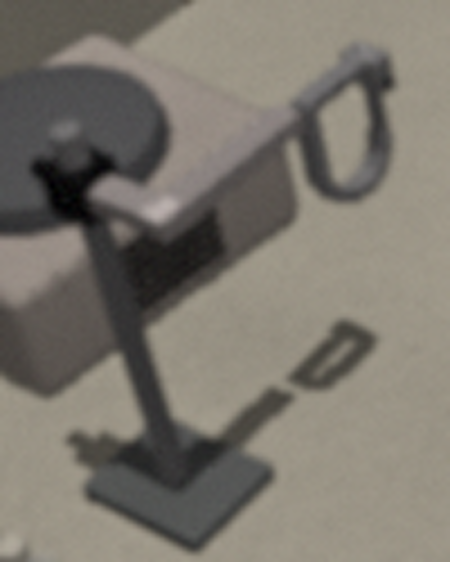

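View pics/c5.png

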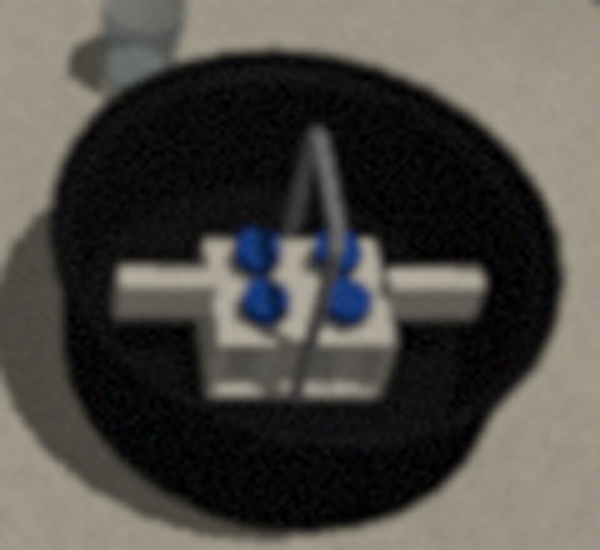

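```bash
cat > h.py <<'E'
import numpy as np, cv2
from scipy.optimize import least_squares
from scipy.spatial.transform import Rotation as Rn
CAM={}
def proj(im,P):
    P=np.atleast_2d(P).astype(float); T=np.linalg.inv(im["T"]); C=P@T[:3,:3].T+T[:3,3]
    C=C*[1,-1,-1]
    return cv2.projectPoints(C,np.zeros(3),np.zeros(3),im["mtx"],np.array(im["D"],float))[0][:,0]
def ray(im,uv,z):
    n=cv2.undistortPoints(np.array([[uv]],float),im["mtx"],np.array(im["D"],float))[0,0]
    d=im["T"][:3,:3]@np.array([n[0],-n[1],-1]); o=im["T"][:3,3]; return o+d*(z-o[2])/d[2]
def W(p,P,z0=0):
    P=np.atleast_2d(P).astype(float); c,s=np.cos(p[2]),np.sin(p[2])
    return np.c_[p[0]+c*P[:,0]-s*P[:,1],p[1]+s*P[:,0]+c*P[:,1],P[:,2]+z0]
def crop(uv,k,x,y): return ((np.array(uv,float)+.5)/k-.5)+[x,y]
def fit(obs,p0,z0):  # obs list of (im,P(m),uv)
    f=lambda p: np.concatenate([(proj(im,W(p,P,z0))[0]-uv) for im,P,uv in obs])
    r=least_squares(f,p0,loss='soft_l1'); return r.x, r.fun.reshape(-1,2)
def draw(im,img,p,segs,z0,k,x,y,col):
    for a,b in segs:
        u=proj(im,W(p,[a,b],z0)); u=((u-[x,y]+.5)*k-.5).round().astype(int)
        cv2.line(img,tuple(map(int,u[0])),tuple(map(int,u[1])),col,1,cv2.LINE_AA)
def box(x0,x1,y0,y1,z):
    return [((x0,y0,z),(x1,y0,z)),((x1,y0,z),(x1,y1,z)),((x1,y1,z),(x0,y1,z)),((x0,y1,z),(x0,y0,z))]
CAR=box(-.048,.048,-.036,.036,.05)+box(.048,.1,-.007,.007,.062)+box(-.1,-.048,-.007,.007,.062)+box(-.048,.048,-.036,.036,0)+[((0,-.03,.14),(0,.03,.14)),((0,-.039,.131),(0,-.039,.02)),((0,.039,.131),(0,.039,.02))]
TRAY=box(-.105,.105,-.075,.075,.014)
HOOK=[((0,0,.175),(0.0,0,.175)),((-.026,0,.212),(-.026,0,.252)),((.032,0,.20),(.032,0,.268)),((-.034,0,.252),(.165,0,.268)),((.165,0,.268),(.165,-.07,.268)),((.165,-.07,0),(.165,-.07,.31)),((-.01,0,.175),(.01,0,.175)),((-.034,0,.21),(-.034,0,.26))]
E
python3 - <<'E'
from h import *
from station import ctrl
t=ctrl.get_image("top"); s=ctrl.get_image("scene")
m=.001
o=[(t,P,crop(uv,5,95,155)) for P,uv in [((.1,0,.062),(444,190)),((-.1,0,.062),(130,356)),((.048,.036,.05),(335,182)),((-.048,.036,.05),(190,262)),((0,.03,.14),(212,195))]]
o+=[(s,P,crop(uv,5,300,195)) for P,uv in [((.1,0,.062),(115,268)),((-.1,0,.062),(487,270)),((0,0,.14),(317,128)),]]
car,r=fit(o,[.5,.25,-1.1],.006); print("car",car,np.degrees(car[2]));print(r.round(1))
o=[(t,P,crop(uv,6,225,150)) for P,uv in [((.105,.075,.014),(38,85)),((.105,-.075,.014),(330,60)),((-.105,-.075,.014),(372,467)),((-.105,.075,.014),(75,495))]]
tr,r=fit(o,[.5,0,.1],0); print("tray",tr,np.degrees(tr[2]));print(r.round(1))
o=[(t,P,crop(uv,4,365,80)) for P,uv in [((.165,-.07,.31),(288,150)),((-.034,0,.255),(172,495))]]
o+=[(s,P,crop(uv,4.5,80,110)) for P,uv in [((.165,-.07,.31),(68,132)),((.165,-.07,.008),(172,475)),((0,0,.175),(345,198))]]
hk,r=fit(o,[.5,-.37,0],0); print("hook",hk,np.degrees(hk[2]));print(r.round(1))
np.savez("fit.npz",car=car,tr=tr,hk=hk)
def ov(im,x,y,w,h,k,n,items):
    g=cv2.resize(im["color"][y:y+h,x:x+w,::-1],None,fx=k,fy=k,interpolation=cv2.INTER_CUBIC)
    for p,S,z in items: draw(im,g,p,S,z,k,x,y,(0,255,255))
    cv2.imwrite("pics/"+n,g)
A=[(car,CAR,.006),(tr,TRAY,0),(hk,HOOK,0)]
ov(t,95,80,160*2+30,190,2.2,"o_top.png",A)
ov(t,95,155,110,110,5,"o1.png",A)
ov(t,365,80,90,140,4,"o3.png",A)
ov(s,80,110,100,125,4.5,"o4.png",A)
ov(s,200,195,220,110,3.5,"o5.png",A)
E
```

```text
car [ 0.57402548  0.30363858 -1.09029009] -62.46902042627496
[[-0.6  0.5]
 [-0.4  0.6]
 [ 0.3  0.1]
 [-0.4 -0.1]
 [ 1.2  3.7]
 [-0.9  0.7]
 [-2.2  0.9]
 [ 0.5  9.8]]
tray [0.61771068 0.00071755 0.08172132] 4.6822865588337015
[[-0.7 -0.9]
 [ 0.5 -1.3]
 [ 0.9  0.8]
 [-0.6  1.1]]
hook [ 0.59551247 -0.3419054   0.0393471 ] 2.2544226277781414
[[ 0.3 -2.5]
 [-0.3  1.7]
 [-2.2 -0.3]
 [ 0.1  1.6]
 [ 1.8 -2.3]]
```

View pics/o1.png

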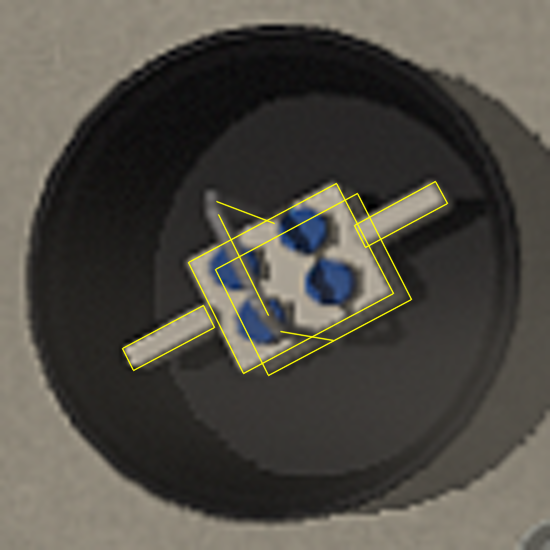

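View pics/o3.png

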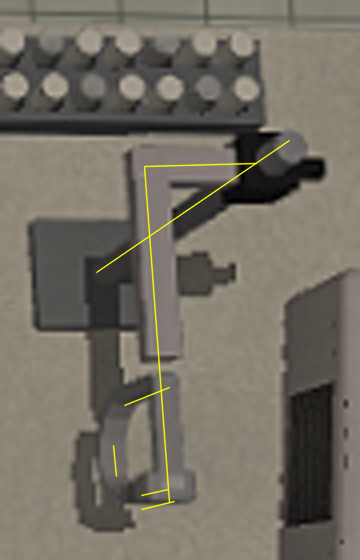

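View pics/o4.png

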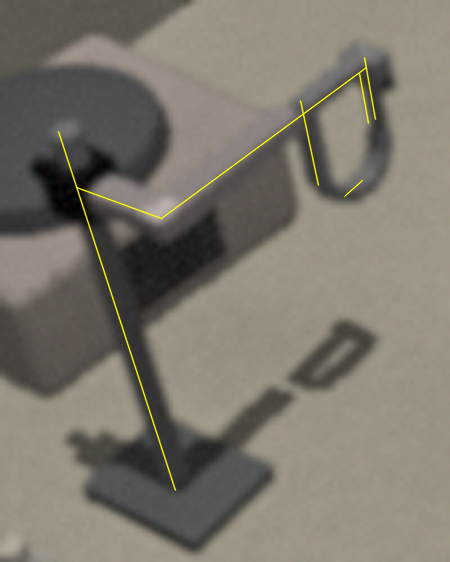

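View pics/o5.png

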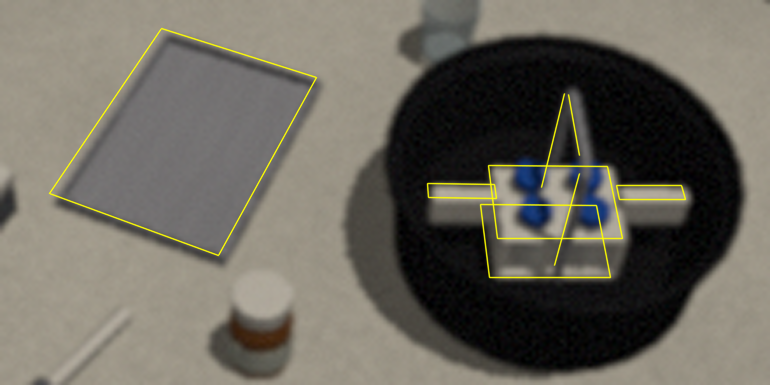

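```bash
cat >> h.py <<'E'
def tooldown(yaw_y,lean=0.0):
    """R with tool z down, tool y at world yaw; lean (rad) about tool y so that the body leans toward tool +x"""
    c,s=np.cos(yaw_y),np.sin(yaw_y); y=np.array([c,s,0]); z=np.array([0,0,-1.]); x=np.cross(y,z)
    R=np.c_[x,y,z]
    return R@Rn.from_rotvec([0,lean,0]).as_matrix()
def delta(obs,pos,R):
    R0=Rn.from_rotvec(obs["tool_rot"]).as_matrix()
    d=R0.T@(np.array(pos)-obs["tool_pos"])*100; w=np.degrees(Rn.from_matrix(R0.T@R).as_rotvec())
    return d.round(2),w.round(2)
E
python3 - <<'E'
from h import *
from station import ctrl
o=ctrl.get_obs(); print(delta(o,[.574,.304,.25],tooldown(np.radians(117.5))))
E
```

```text
(array([-47.76, -18.44,  -1.92]), array([-5.000e-02, -3.000e-02, -4.227e+01]))
```

play_rows(motion=[[[-1,-4,-1.5,-1.9,0,0,-4],[-1,-9,-3.5,-1.9,0,0,-8],[-1,-14,-5.4,-1.9,0,0,-12],[-1,-19,-7.3,-1.9,0,0,-17],[-1,-24,-9.3,-1.9,0,0,-21],[-1,-29,-11.2,-1.9,0,0,-26],[-1,-34,-13.1,-1.9,0,0,-30],[-1,-39,-15,-1.9,0,0,-34],[-1,-43,-16.6,-1.9,0,0,-38],[-1,-46,-17.8,-1.9,0,0,-41],[-1,-47.8,-18.4,-1.9,0,0,-42.3],[-1,-47.8,-18.4,-1.9,0,0,-42.3],[-1,-47.8,-18.4,-1.9,0,0,-42.3]]])

```text
t: 1.88
tool_pos: [0.5739, 0.3047, 0.2496]
tool_rot: [0.747, -3.05, 0.001]
contact_force: [-0.3, -0.3, 0.1]
opening: 0.0853
```

```bash
cat > look.py <<'E'
import sys
from h import *
from station import ctrl
o=ctrl.get_obs(); print({k:np.round(o[k],4) for k in ["t","q","tool_pos","tool_rot","contact_force","opening"]})
for n in sys.argv[2:]:
    im=ctrl.get_image(n); cv2.imwrite(f"pics/{n}{sys.argv[1]}.png",cv2.resize(im["color"][:,:,::-1],None,fx=1.5,fy=1.5,interpolation=cv2.INTER_CUBIC)); np.savez(f"pics/{n}{sys.argv[1]}.npz",**im)
E
python3 look.py 1 wrist
```

```text
{'t': np.float64(1.875), 'q': array([ 3.7380e-01,  1.0120e-01,  1.5313e+00, -4.0000e-04,  1.5104e+00,
       -1.6775e+00]), 'tool_pos': array([0.5739, 0.3047, 0.2496]), 'tool_rot': array([ 7.4730e-01, -3.0502e+00,  9.0000e-04]), 'contact_force': array([-0.3095, -0.2762,  0.0529]), 'opening': np.float64(0.0853)}
```

View pics/wrist1.png

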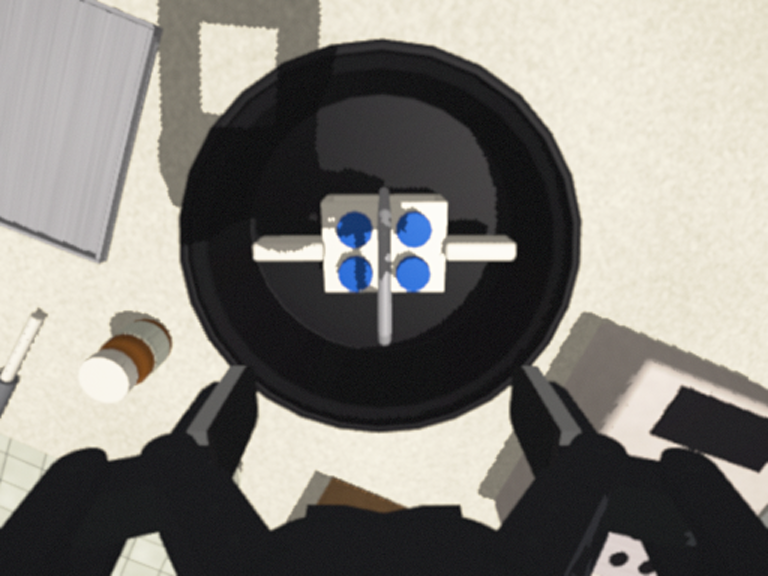

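The wrist view shows the bar (x≈384) centred and parallel to the pads; eye top bar spans roughly rows 265–340. I'll check the overlay along the bar.

```bash
python3 - <<'E'
from h import *
from station import ctrl
im=dict(np.load("pics/wrist1.npz")); car=np.load("fit.npz")["car"]
x,y,w,h,k=160,120,200,120,4
g=cv2.resize(im["color"][y:y+h,x:x+w,::-1],None,fx=k,fy=k,interpolation=cv2.INTER_CUBIC)
draw(im,g,car,CAR,.006,k,x,y,(0,255,255))
cv2.imwrite("pics/ow1.png",g)
E
```

```text
(no output)
```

View pics/ow1.png

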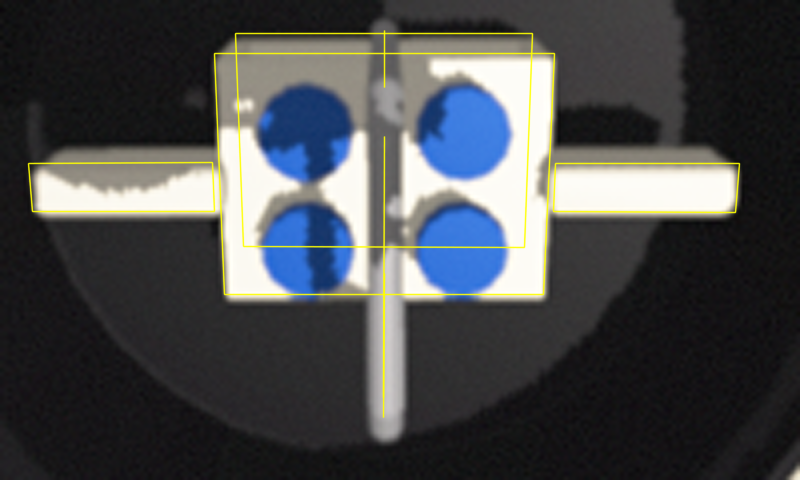

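play_rows(motion=[[[-1,0,0,4,0,0,0],[-1,0,0,8,0,0,0],[-1,0,0,11,0,0,0],[-1,0,0,12.4,0,0,0],[-1,0,0,12.4,0,0,0],[-1,0,0,12.4,0,0,0],[1,0,0,12.4,0,0,0],[1,0,0,12.4,0,0,0],[1,0,0,12.4,0,0,0],[1,0,0,12.4,0,0,0],[1,0,0,12.4,0,0,0],[1,0,0,12.4,0,0,0]]], newtons=80)

```text
t: 3.42
tool_pos: [0.5737, 0.305, 0.1259]
tool_rot: [0.748, -3.05, 0.0]
contact_force: [-0.4, 0.1, 0.9]
opening: 0.0047
```

```bash
python3 look.py 2 wrist
```

```text
{'t': np.float64(3.425), 'q': array([ 3.7420e-01,  1.9290e-01,  1.6411e+00, -1.0000e-04,  1.3085e+00,
       -1.6777e+00]), 'tool_pos': array([0.5737, 0.305 , 0.1259]), 'tool_rot': array([ 7.4820e-01, -3.0503e+00,  4.0000e-04]), 'contact_force': array([-0.4202,  0.0504,  0.889 ]), 'opening': np.float64(0.0047)}
```

View pics/wrist2.png

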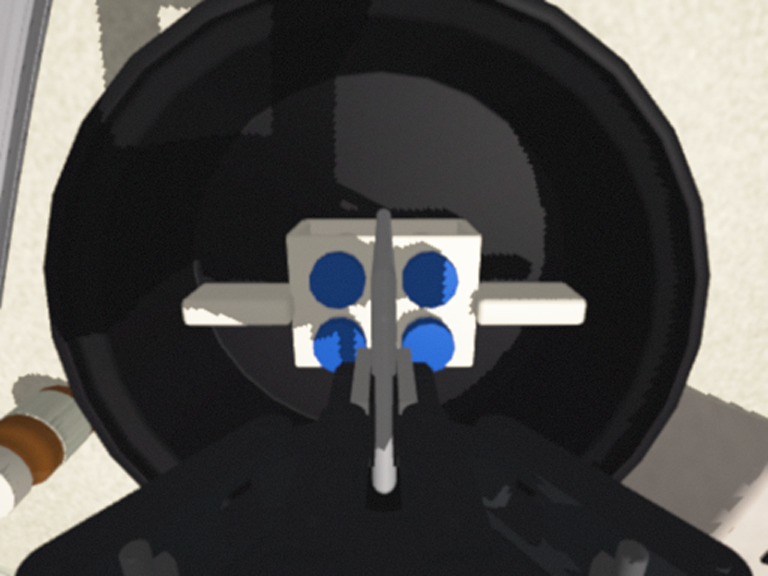

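play_rows(motion=[[[1,0,0,-0.5,0,0,0],[1,0,0,-1.5,0,0,0],[1,0,0,-3,0,0,0],[1,0,0,-3,0,0,0]]])

```text
t: 3.98
tool_pos: [0.5751, 0.3055, 0.1587]
tool_rot: [-0.748, 3.047, 0.0]
contact_force: [1.0, 0.7, -3.0]
opening: 0.0054
```

```bash
python3 look.py 3 wrist
```

```text
{'t': np.float64(3.975), 'q': array([ 3.7420e-01,  1.6320e-01,  1.6172e+00, -2.0000e-04,  1.3574e+00,
       -1.6777e+00]), 'tool_pos': array([0.5751, 0.3055, 0.1587]), 'tool_rot': array([-7.4760e-01,  3.0475e+00,  5.0000e-04]), 'contact_force': array([ 1.0319,  0.7397, -2.9531]), 'opening': np.float64(0.0054)}
```

View pics/wrist3.png

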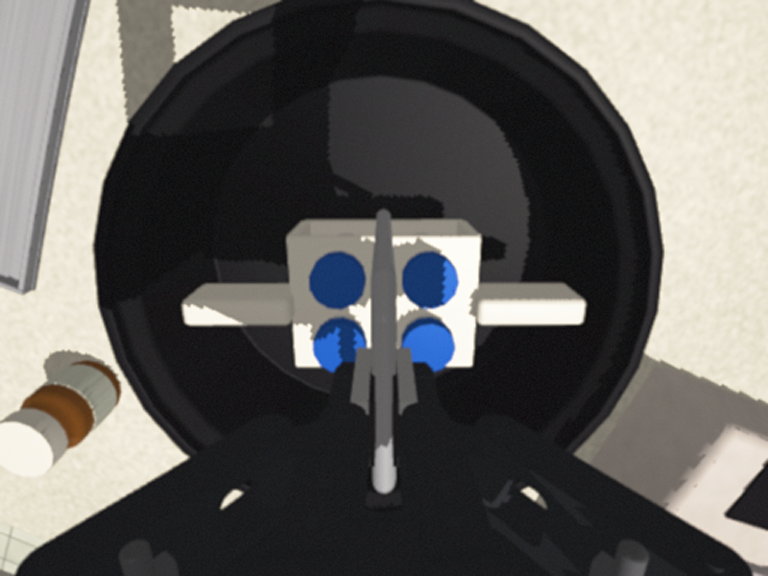

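play_rows(motion=[[[1,0,0,-2,0,0,0],[1,0,0,-5,0,0,0],[1,0,0,-8,0,0,0],[1,0,0,-11,0,0,0],[1,0,0,-13,0,0,0],[1,0,0,-14,0,0,0],[1,0,0,-14,0,0,0]]])

```text
t: 4.9
tool_pos: [0.5744, 0.3052, 0.298]
tool_rot: [-0.748, 3.049, 0.0]
contact_force: [0.0, -0.1, -2.7]
opening: 0.0052
```

```bash
python3 - <<'E'
from h import *
from station import ctrl
o=ctrl.get_obs(); print(o["tool_pos"],delta(o,[.6177,.001,.30],tooldown(np.radians(2.25))))
E
```

```text
[0.57441603 0.30524323 0.29800158] (array([ 10.24, -28.97,  -0.21]), array([  0.13,   0.12, 115.31]))
```

play_rows(motion=[[[1,0.3,-1,0,0,0,4],[1,1,-3,0,0,0,11],[1,2,-5.5,0,0,0,20],[1,3,-8,0,0,0,29],[1,3.9,-11,0,0,0,38],[1,4.8,-13.5,0,0,0,48],[1,5.7,-16,0,0,0,57],[1,6.6,-18.5,0,0,0,67],[1,7.5,-21,0,0,0,76],[1,8.3,-23.5,0,0,0,86],[1,9,-25.5,0,0,0,95],[1,9.6,-27.2,0,0,0,104],[1,10,-28.4,0,0,0,111],[1,10.2,-29,0,0,0,115.3],[1,10.2,-29,0,0,0,115.3],[1,10.2,-29,0,0,0,115.3],[1,10.2,-29,0,0,0,115.3]]])

```text
t: 7.02
tool_pos: [0.618, 0.0014, 0.2975]
tool_rot: [2.175, 2.266, 0.003]
contact_force: [-0.0, 0.2, -1.9]
opening: 0.0057
```

```bash
python3 look.py 4 wrist top
```

```text
{'t': np.float64(7.025), 'q': array([-1.1860e-01,  4.4000e-03,  1.5528e+00,  1.2000e-03,  1.5827e+00,
       -1.5930e-01]), 'tool_pos': array([0.618 , 0.0014, 0.2975]), 'tool_rot': array([2.1754, 2.2656, 0.0031]), 'contact_force': array([-0.0346,  0.219 , -1.8737]), 'opening': np.float64(0.0057)}
```

View pics/wrist4.png

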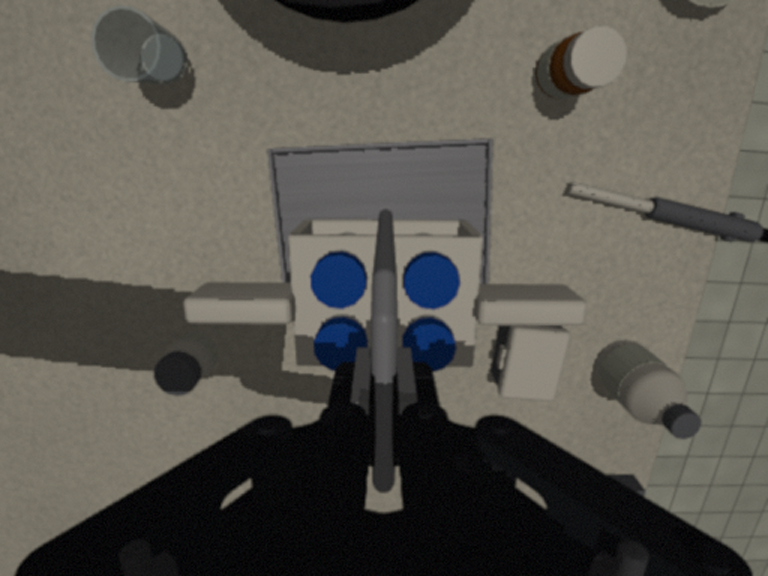

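View pics/top4.png

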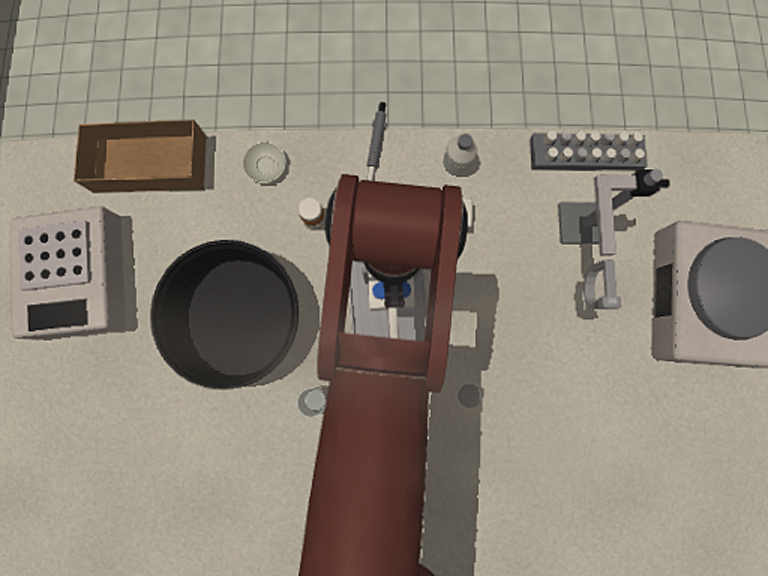

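play_rows(motion=[[[1,0,0,1.5,0,0,0],[1,0,0,4,0,0,0],[1,0,0,7,0,0,0],[1,0,0,10,0,0,0],[1,0,0,13,0,0,0],[1,0,0,15,0,0,0],[1,0,0,16,0,0,0],[1,0,0,16.5,0,0,0],[1,0,0,16.7,0,0,0],[1,0,0,16.7,0,0,0],[1,0,0,16.7,0,0,0]]])

```text
t: 8.5
tool_pos: [0.619, 0.0014, 0.1317]
tool_rot: [2.175, 2.264, 0.005]
contact_force: [0.0, -0.3, -2.7]
opening: 0.0054
```

```bash
python3 look.py 5 wrist scene
```

```text
{'t': np.float64(8.5), 'q': array([-1.1840e-01,  1.1560e-01,  1.7171e+00,  1.1000e-03,  1.3051e+00,
       -1.5910e-01]), 'tool_pos': array([0.619 , 0.0014, 0.1317]), 'tool_rot': array([2.1745, 2.2641, 0.0049]), 'contact_force': array([ 0.0179, -0.2584, -2.7086]), 'opening': np.float64(0.0054)}
```

View pics/wrist5.png

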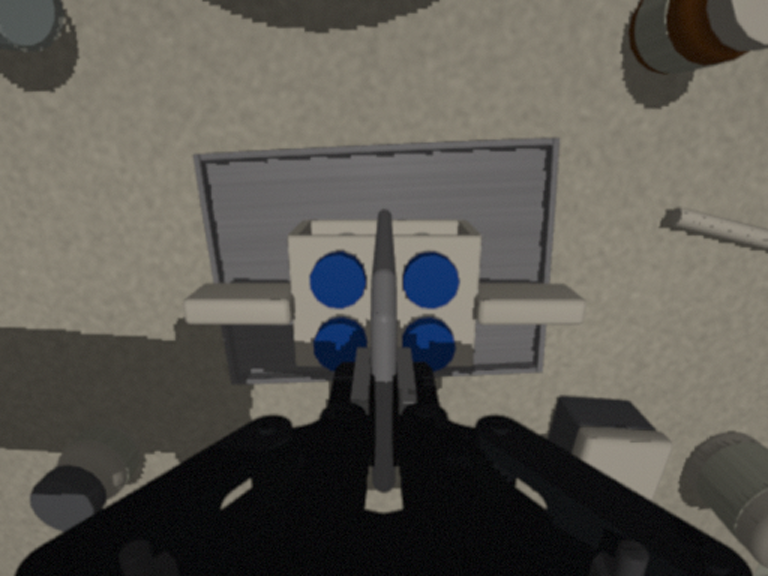

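View pics/scene5.png

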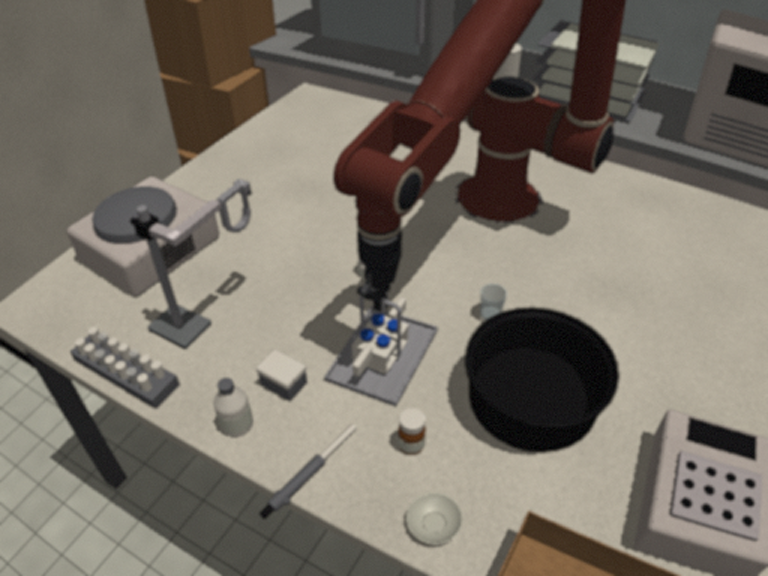

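play_rows(motion=[[[1,0,0,0.2,0,0,0],[1,0,0,0.4,0,0,0],[1,0,0,0.55,0,0,0],[1,0,0,0.65,0,0,0],[1,0,0,0.75,0,0,0],[1,0,0,0.8,0,0,0],[1,0,0,0.8,0,0,0]]])

```text
t: 9.48
tool_pos: [0.6194, 0.0014, 0.1241]
tool_rot: [2.174, 2.264, 0.006]
contact_force: [0.6, 1.2, -0.2]
opening: 0.0055
```

play_rows(motion=[[[1,0,0,0.05,0,0,0],[0.4,0,0,0.05,0,0,0],[-0.3,0,0,0.05,0,0,0],[-1,0,0,0.05,0,0,0],[-1,0,0,0.05,0,0,0],[-1,0,0,0.05,0,0,0],[-1,0,0,0,0,0,0],[-1,0,0,-2,0,0,0],[-1,0,0,-6,0,0,0],[-1,0,0,-10,0,0,0],[-1,0,0,-14,0,0,0],[-1,0,0,-15,0,0,0],[-1,0,0,-15,0,0,0]]])

```text
t: 11.1
tool_pos: [0.619, 0.0013, 0.2752]
tool_rot: [2.173, 2.263, 0.008]
contact_force: [-0.6, 0.8, 0.3]
opening: 0.0854
```

```bash
python3 look.py 6 wrist scene
```

```text
{'t': np.float64(11.1), 'q': array([-1.1870e-01,  1.2000e-02,  1.5818e+00,  1.2000e-03,  1.5413e+00,
       -1.5900e-01]), 'tool_pos': array([0.619 , 0.0013, 0.2752]), 'tool_rot': array([2.173 , 2.2626, 0.0077]), 'contact_force': array([-0.644 ,  0.8062,  0.2841]), 'opening': np.float64(0.0854)}
```

View pics/wrist6.png

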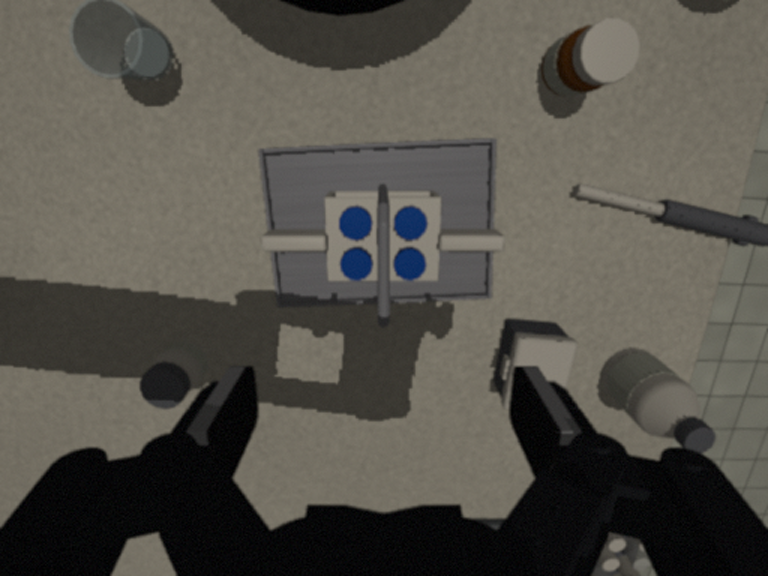

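```bash
python3 - <<'E'
from h import *
from station import ctrl
o=ctrl.get_obs(); print(delta(o,[.49,-.30,.36],tooldown(np.radians(92.25))))
im=dict(np.load("pics/wrist6.npz")); 
x,y,w,h,k=160,90,200,130,4
g=cv2.resize(im["color"][y:y+h,x:x+w,::-1],None,fx=k,fy=k,interpolation=cv2.INTER_CUBIC)
draw(im,g,[.619,.0013,np.radians(2.25)],CAR,.004,k,x,y,(0,255,255)); draw(im,g,np.load("fit.npz")["tr"],TRAY,0,k,x,y,(0,255,0))
cv2.imwrite("pics/ow6.png",g)
E
```

```text
(array([-29.59, -13.98,  -8.84]), array([ 1.200e-01,  4.000e-02, -8.994e+01]))
```

View pics/ow6.png

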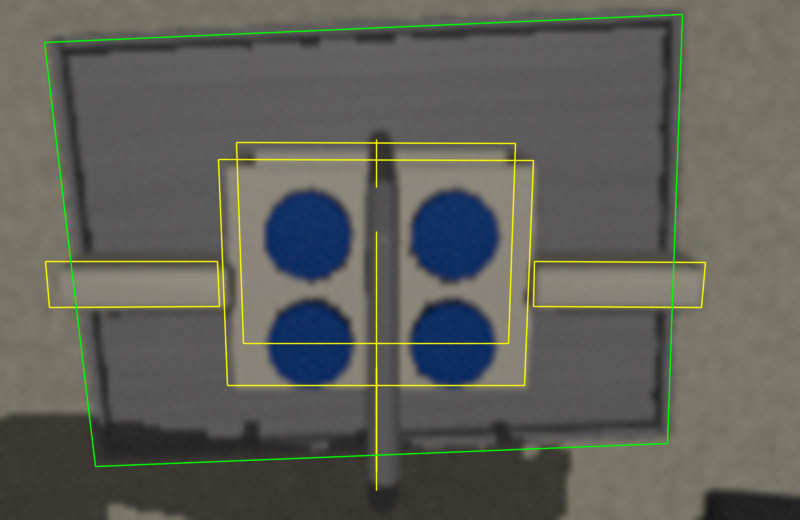

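play_rows(motion=[[[-1,-2,-1,-2,0,0,-6],[-1,-5,-2.4,-4,0,0,-15],[-1,-8,-3.8,-6,0,0,-25],[-1,-11.5,-5.5,-8,0,0,-35],[-1,-15,-7.2,-8.8,0,0,-45],[-1,-18.5,-8.8,-8.8,0,0,-55],[-1,-22,-10.4,-8.8,0,0,-65],[-1,-25,-11.8,-8.8,0,0,-75],[-1,-28,-13.2,-8.8,0,0,-85],[-1,-29.6,-14,-8.8,0,0,-90],[-1,-29.6,-14,-8.8,0,0,-90],[-1,-29.6,-14,-8.8,0,0,-90]]])

```text
t: 12.7
tool_pos: [0.4898, -0.2994, 0.3583]
tool_rot: [-0.062, 3.141, 0.004]
contact_force: [0.7, 0.5, 0.5]
opening: 0.0853
```

```bash
python3 look.py 7 wrist
```

```text
{'t': np.float64(12.7), 'q': array([-0.6794, -0.1113,  1.5652,  0.0023,  1.6891, -2.2894]), 'tool_pos': array([ 0.4898, -0.2994,  0.3583]), 'tool_rot': array([-0.062 ,  3.1405,  0.0042]), 'contact_force': array([0.6539, 0.4802, 0.5075]), 'opening': np.float64(0.0853)}
```

View pics/wrist7.png

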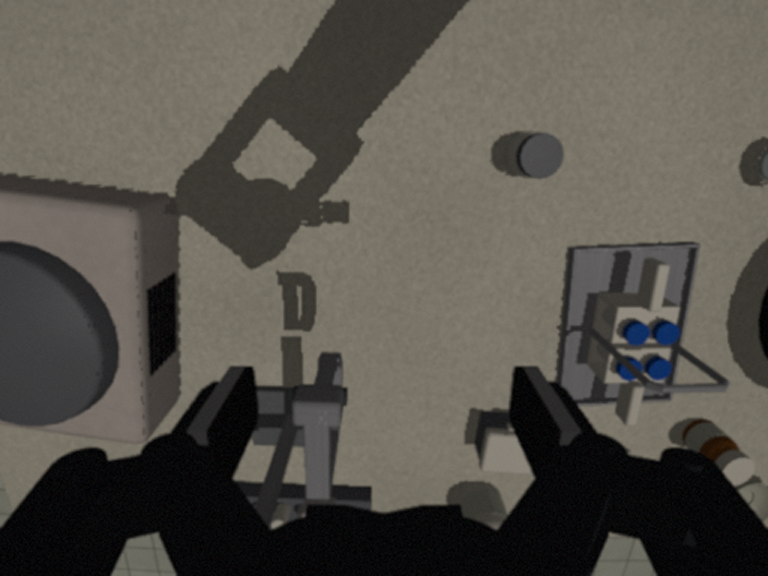

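play_rows(motion=[[[-1,-2,2,0,0,0,0],[-1,-6,5,0,0,0,0],[-1,-10,6,0,0,0,0],[-1,-13,6,1,0,0,0],[-1,-13,6,2,0,0,0],[-1,-13,6,2,0,0,0],[-1,-13,6,2,0,0,0]]])

```text
t: 13.62
tool_pos: [0.6169, -0.2341, 0.3396]
tool_rot: [-0.062, 3.14, 0.003]
contact_force: [0.5, 0.2, 1.1]
opening: 0.0856
```

```bash
python3 look.py 8 wrist
```

```text
{'t': np.float64(13.625), 'q': array([-0.4763,  0.0932,  1.3924,  0.0022,  1.6557, -2.0866]), 'tool_pos': array([ 0.6169, -0.2341,  0.3396]), 'tool_rot': array([-6.2300e-02,  3.1397e+00,  2.9000e-03]), 'contact_force': array([0.4943, 0.1993, 1.064 ]), 'opening': np.float64(0.0856)}
```

View pics/wrist8.png

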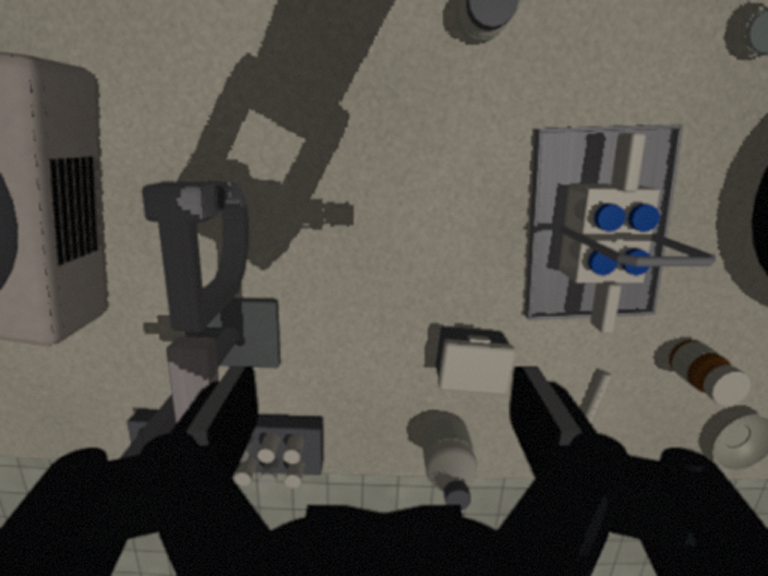

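```bash
python3 - <<'E'
from h import *
for hk,n in [(np.load("fit.npz")["hk"],"ow8.png")]:
    im=dict(np.load("pics/wrist8.npz")) 
    x,y,w,h,k=80,110,110,100,6
    g=cv2.resize(im["color"][y:y+h,x:x+w,::-1],None,fx=k,fy=k,interpolation=cv2.INTER_CUBIC)
    g=cv2.convertScaleAbs(g,alpha=1.8)
    cv2.imwrite("pics/cw8.png",g)
    draw(im,g,hk,HOOK,0,k,x,y,(0,255,255))
    cv2.imwrite("pics/"+n,g)
E
```

```text
(no output)
```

View pics/cw8.png

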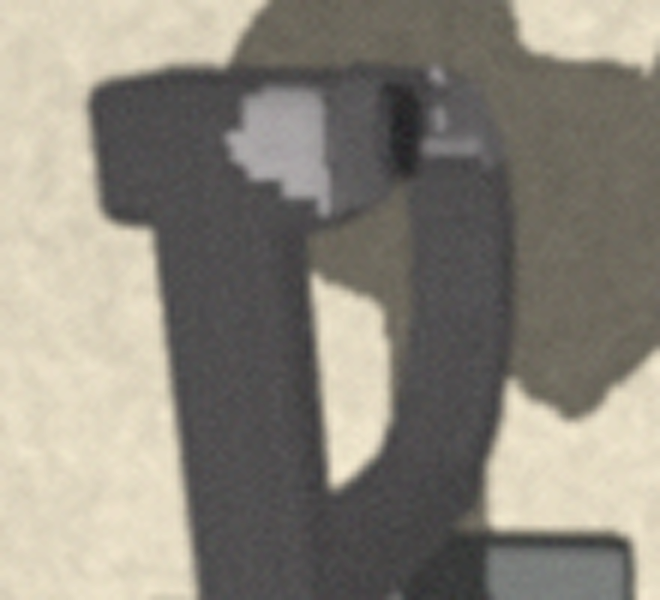

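View pics/ow8.png

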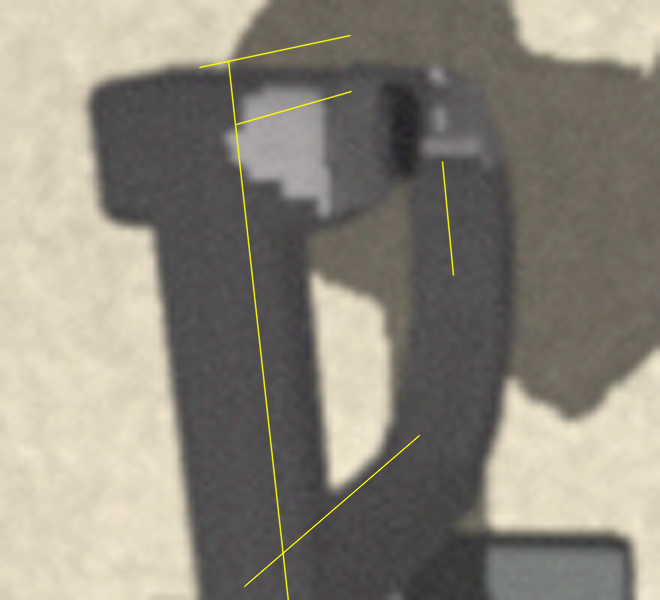

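```bash
python3 - <<'E'
from h import *
im=dict(np.load("pics/wrist8.npz"))
from station import ctrl
t=dict(ctrl.get_image("top")); # same calibration
def cw(P,p): return proj(im,W(p,P))
def line_res(p,A,B,uv):
    a,b=cw(np.array([A,B]),p); d=(b-a)/np.linalg.norm(b-a); n=np.array([-d[1],d[0]]); return float((np.array(uv)-a)@n)
C=lambda u:crop(u,6,80,110)
def f(p):
    r=[]
    r.append(line_res(p,(-.01,.008,.175),(.012,.008,.175),C((513,250))))
    r.append(line_res(p,(.032,-.008,.2),(.032,-.008,.25),C((365,465))))
    r.append(line_res(p,(-.034,-.008,.205),(-.034,.008,.205),C((430,66))))
    # arm centre in top view: yaw
    c=proj(t,W(p,[(.04,0,.268),(.16,0,.268)]))
    for uv in [(161,350),(150,160)]:
        uv=crop(uv,4,365,80); a,b=c; d=(b-a)/np.linalg.norm(b-a); r.append(.5*float((uv-a)@np.array([-d[1],d[0]])))
    return np.array(r)
p0=np.load("fit.npz")["hk"]; print(f(p0))
r=least_squares(f,p0); print(r.x,np.degrees(r.x[2]),r.fun)
np.save("hk2.npy",r.x)
H2=[]
for y in (-.008,.008): H2+=[((-.01,y,.175),(.012,y,.175)),((.032,y,.2),(.032,y,.25)),((-.034,y,.2),(-.034,y,.212)),((-.026,y,.206),(-.026,y,.252))]
H2+=[((-.026,-.008,.252),(-.026,.008,.252)),((.04,0,.268),(.165,0,.268)),((.165,0,.268),(.165,-.07,.268)),((.165,-.07,0),(.165,-.07,.31))]
for imx,(x,y,w,h,k),n in [(im,(80,110,110,100,6),"a"),(t,(365,80,90,140,4),"b"),(ctrl.get_image("scene"),(80,110,100,125,4.5),"c")]:
    g=cv2.resize(imx["color"][y:y+h,x:x+w,::-1],None,fx=k,fy=k,interpolation=cv2.INTER_CUBIC)
    if n=="a": g=cv2.convertScaleAbs(g,alpha=1.8)
    draw(imx,g,r.x,H2,0,k,x,y,(0,255,255))
    cv2.imwrite("pics/h2%s.png"%n,g)
E
```

```text
[-2.83891924 -3.20336819  5.60967972 -0.45525863  0.82590112]
[ 0.5997201  -0.33891504 -0.01669014] -0.9562743917227058 [-0.25589812  0.618128    0.43699779 -0.45262231 -0.45654275]
```

View pics/h2a.png

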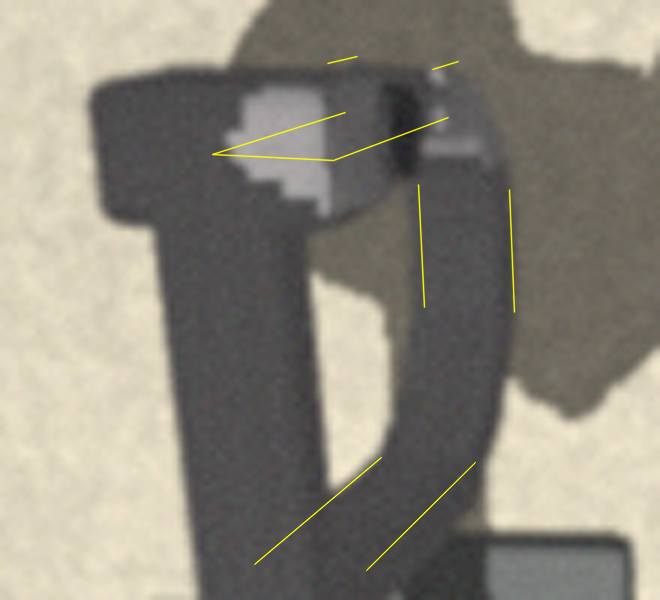

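View pics/h2b.png

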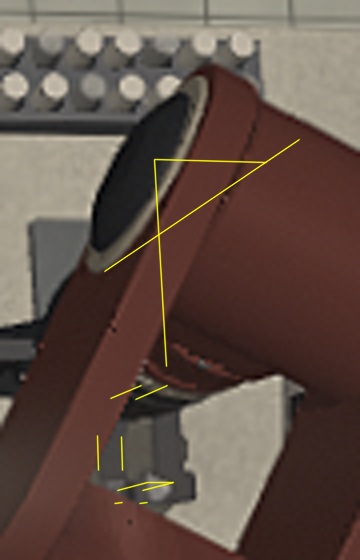

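View pics/h2c.png

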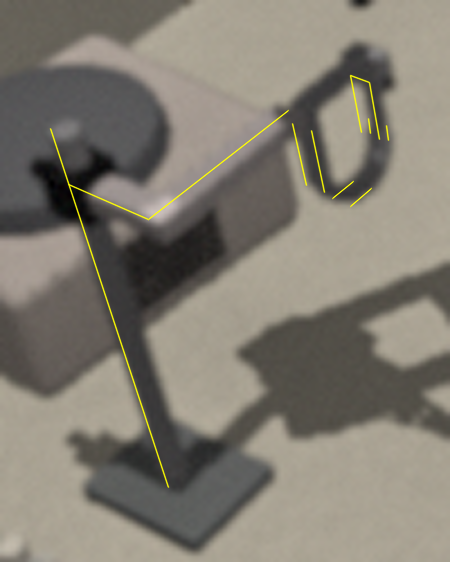

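```bash
python3 - <<'E'
from h import *
from station import ctrl
o=ctrl.get_obs(); R=tooldown(np.radians(92.25),np.radians(-30)); print(R.round(2)); print(delta(o,[.47,-.002,.26],R))
t=ctrl.get_image("top")
for u in [(209,268),(313,263)]: print(ray(t,u,.03))
E
```

```text
[[-0.87 -0.04  0.5 ]
 [-0.03  1.    0.02]
 [-0.5   0.   -0.87]]
(array([13.8 , 23.79,  8.01]), array([ 8.000e-02, -2.987e+01, -1.000e-02]))
[0.40815719 0.14561956 0.03      ]
[ 0.41793993 -0.15255471  0.03      ]
```

play_rows(motion=[[[-1,2,1,0,0,0,0],[-1,5,5,0.5,0,-2,0],[-1,8,9,1.5,0,-8,0],[-1,11,13,3,0,-14,0],[-1,13,17,5,0,-20,0],[-1,13.8,20.5,6.5,0,-26,0],[-1,13.8,23,7.5,0,-30,0],[-1,13.8,23.8,8,0,-30,0],[-1,13.8,23.8,8,0,-30,0],[-1,13.8,23.8,8,0,-30,0]]])

```text
t: 15.08
tool_pos: [0.4708, -0.0027, 0.2613]
tool_rot: [-0.05, 2.615, 0.015]
contact_force: [0.1, -0.2, -0.2]
opening: 0.0856
```

```bash
python3 look.py 9 wrist; python3 - <<'E'
from h import *
from station import ctrl
o=ctrl.get_obs(); R=tooldown(np.radians(92.25),np.radians(-30)); 
print(delta(o,[.494,-.002,.125],R),delta(o,[.544,-.002,.038],R))
im=dict(np.load("pics/wrist9.npz")); 
x,y,w,h,k=130,40,200,150,4
g=cv2.resize(im["color"][y:y+h,x:x+w,::-1],None,fx=k,fy=k,interpolation=cv2.INTER_CUBIC)
draw(im,g,[.6188,.0014,np.radians(2.25)],CAR,.004,k,x,y,(0,255,255))
cv2.imwrite("pics/ow9.png",g)
E
```

```text
{'t': np.float64(15.075), 'q': array([-0.2515, -0.7596,  2.2464,  0.1588,  1.1516, -1.8883]), 'tool_pos': array([ 0.4708, -0.0027,  0.2613]), 'tool_rot': array([-0.0504,  2.6147,  0.0147]), 'contact_force': array([ 0.1055, -0.1556, -0.16  ]), 'opening': np.float64(0.0856)}
(array([ 4.83, -0.03, 12.94]), array([ 0.03,  0.15, -0.06])) (array([ 4.88, -0.23, 22.97]), array([ 0.03,  0.15, -0.06]))
```

View pics/wrist9.png

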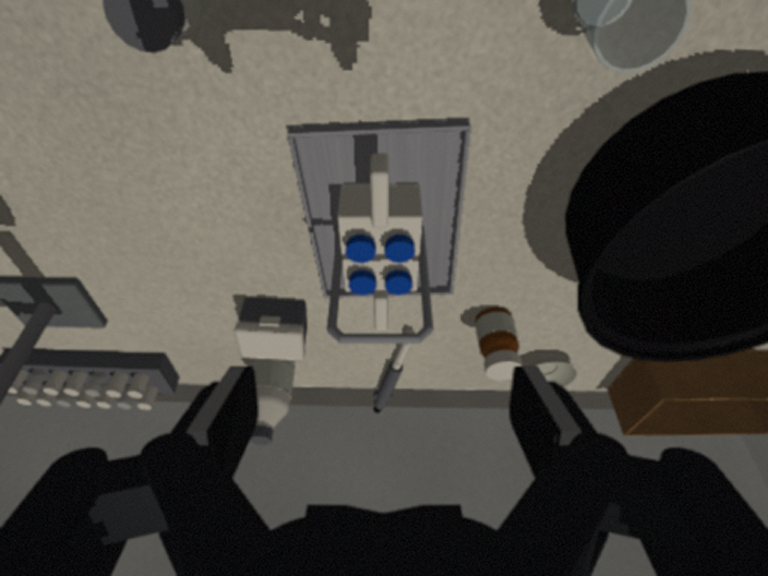

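View pics/ow9.png

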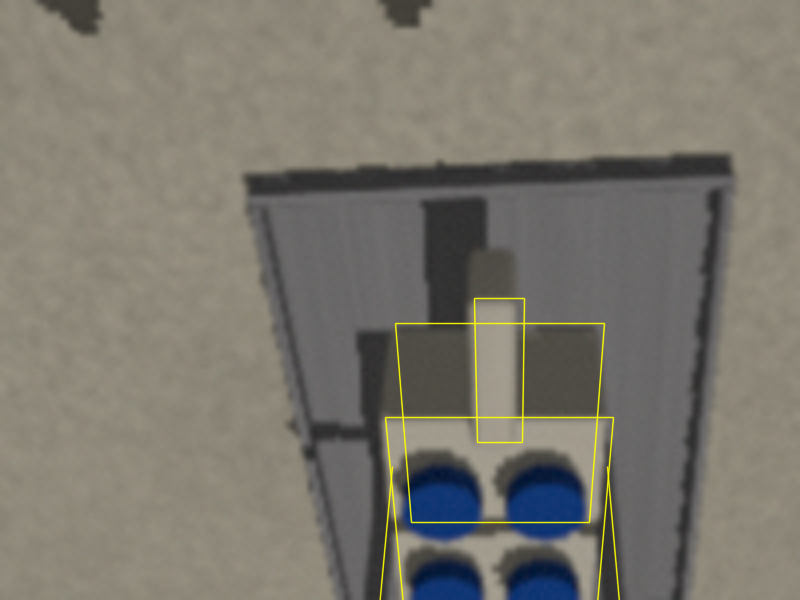

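play_rows(motion=[[[-1,2,0,3,0,0,0],[-1,4,0,7,0,0,0],[-1,4.9,0,11,0,0,0],[-1,4.9,-0.1,14,0,0,0],[-1,4.9,-0.2,17,0,0,0],[-1,4.9,-0.2,20,0,0,0],[-1,4.9,-0.2,22,0,0,0],[-1,4.9,-0.2,23,0,0,0],[-1,4.9,-0.2,23,0,0,0],[-1,4.9,-0.2,23,0,0,0],[-1,4.9,-0.2,23,0,0,0]]])

```text
t: 16.5
tool_pos: [0.5444, -0.0018, 0.0388]
tool_rot: [-0.05, 2.613, 0.014]
contact_force: [0.5, -0.1, 0.1]
opening: 0.0855
```

```bash
python3 look.py 10 wrist scene
```

```text
{'t': np.float64(16.5), 'q': array([-0.2031, -0.2238,  2.2888,  0.225 ,  0.5729, -1.9703]), 'tool_pos': array([ 0.5444, -0.0018,  0.0388]), 'tool_rot': array([-0.0501,  2.6131,  0.0142]), 'contact_force': array([ 0.4907, -0.1379,  0.1284]), 'opening': np.float64(0.0855)}
```

View pics/wrist10.png

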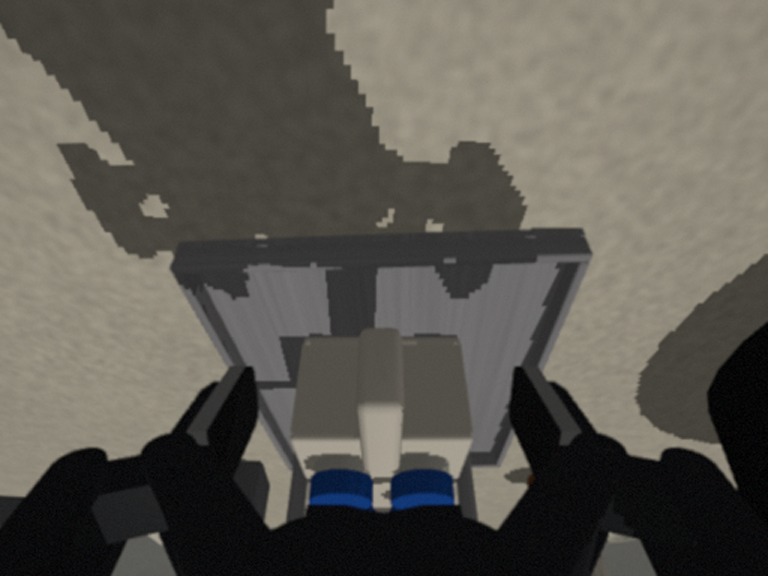

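View pics/scene10.png

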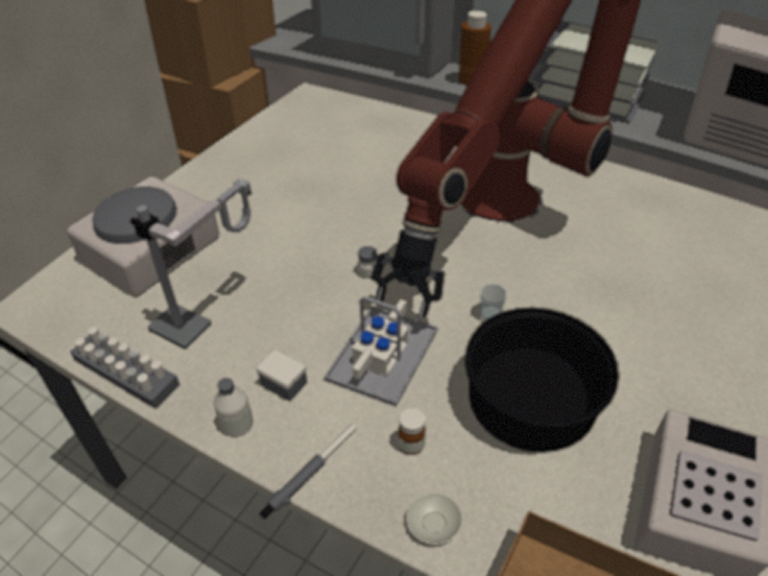

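play_rows(motion=[[[-0.2,0,0,0,0,0,0],[0.5,0,0,0,0,0,0],[1,0,0,0,0,0,0],[1,0,0,0,0,0,0],[1,0,0,0,0,0,0],[1,0,0,0,0,0,0],[1,0,0,0,0,0,0],[1,0,0,0,0,0,0]]], newtons=110)

```text
t: 17.6
tool_pos: [0.5444, -0.0018, 0.0387]
tool_rot: [-0.05, 2.613, 0.014]
contact_force: [-2.2, -1.2, 2.6]
opening: 0.0127
```

```bash
python3 look.py 11 wrist
```

```text
{'t': np.float64(17.6), 'q': array([-0.2031, -0.2236,  2.2889,  0.2249,  0.5728, -1.9703]), 'tool_pos': array([ 0.5444, -0.0018,  0.0387]), 'tool_rot': array([-0.0502,  2.6133,  0.0142]), 'contact_force': array([-2.2352, -1.1684,  2.6325]), 'opening': np.float64(0.0127)}
```

View pics/wrist11.png

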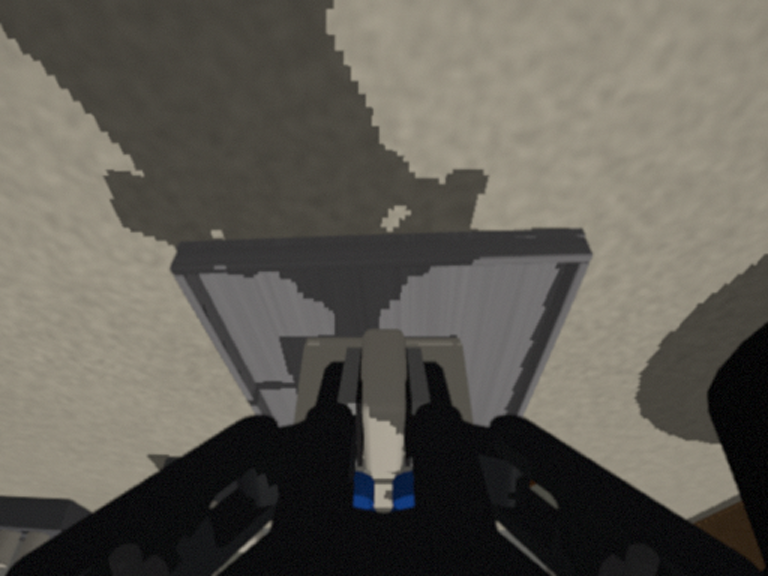

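play_rows(motion=[[[1,-0.25,0,-0.43,0,0,0],[1,-0.75,0,-1.3,0,0,0],[1,-1.5,0,-2.6,0,0,0],[1,-1.5,0,-2.6,0,0,0],[1,-1.5,0,-2.6,0,0,0]]])

```text
t: 18.27
tool_pos: [0.5442, -0.0019, 0.0689]
tool_rot: [-0.05, 2.613, 0.014]
contact_force: [-0.2, -0.2, -1.7]
opening: 0.0124
```

```bash
python3 look.py 12 wrist scene
```

```text
{'t': np.float64(18.275), 'q': array([-0.2032, -0.2875,  2.2792,  0.2027,  0.6445, -1.9434]), 'tool_pos': array([ 0.5442, -0.0019,  0.0689]), 'tool_rot': array([-0.0503,  2.613 ,  0.0141]), 'contact_force': array([-0.2014, -0.2085, -1.7264]), 'opening': np.float64(0.0124)}
```

View pics/wrist12.png

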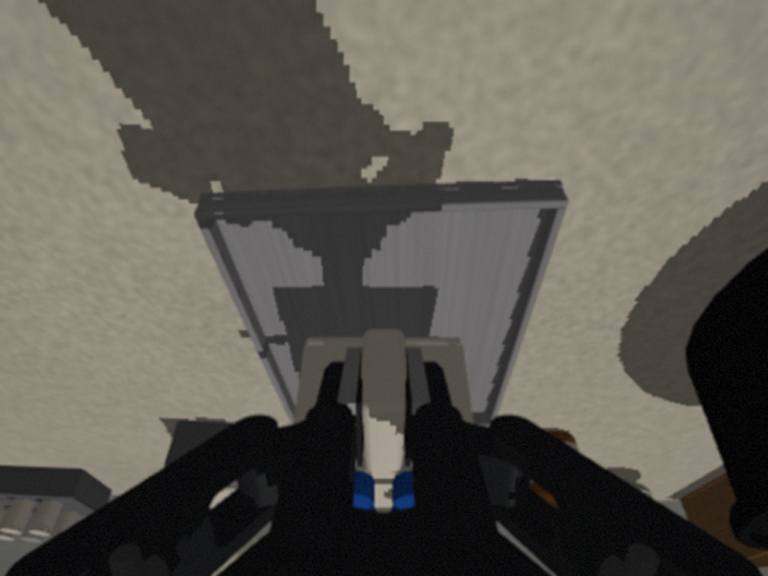

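View pics/scene12.png

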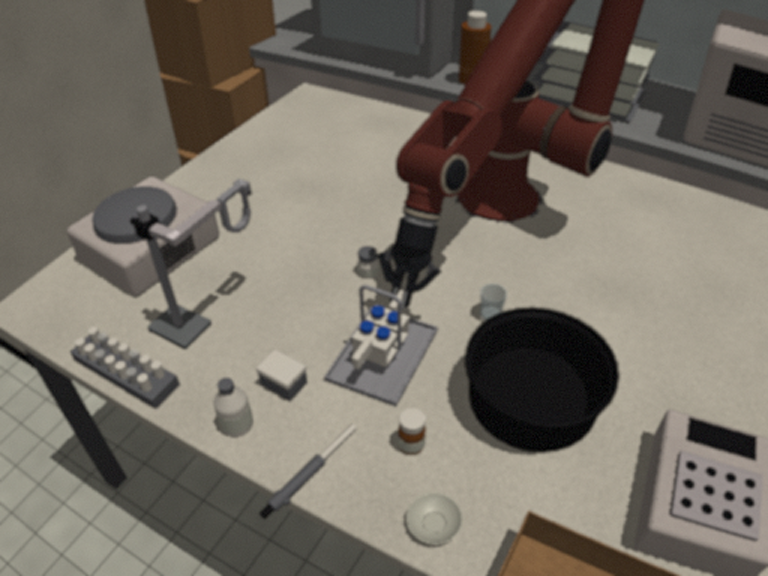

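```bash
python3 - <<'E'
from h import *
from station import ctrl
o=ctrl.get_obs(); R=Rn.from_rotvec([-.0501,2.6131,.0142]).as_matrix()
for p in [[.544,-.002,.13],[.50,-.10,.13],[.4596,-.25,.13],[.4596,-.3432,.13],[.4596,-.3432,.1178]]: print(delta(o,p,R))
E
```

```text
(array([-3.13, -0.02, -5.34]), array([ 0.01, -0.07, -0.  ]))
(array([ 1.  , -9.64, -7.74]), array([ 0.01, -0.07, -0.  ]))
(array([  4.98, -24.48, -10.07]), array([ 0.01, -0.07, -0.  ]))
(array([  5.29, -33.79, -10.26]), array([ 0.01, -0.07, -0.  ]))
(array([  5.9 , -33.79,  -9.2 ]), array([ 0.01, -0.07, -0.  ]))
```

play_rows(motion=[[[1,-0.5,0,-0.9,0,0,0],[1,-1.5,0,-2.6,0,0,0],[1,-2.5,0,-4.3,0,0,0],[1,-3.1,-0.5,-5.4,0,0,0],[1,-2.4,-2,-5.8,0,0,0],[1,-1.2,-4.5,-6.5,0,0,0],[1,0,-7,-7.2,0,0,0],[1,1,-9.6,-7.7,0,0,0],[1,1.8,-12.6,-8.2,0,0,0],[1,2.6,-15.6,-8.7,0,0,0],[1,3.4,-18.6,-9.2,0,0,0],[1,4.2,-21.6,-9.6,0,0,0],[1,5,-24.5,-10.1,0,0,0],[1,5.1,-27,-10.2,0,0,0],[1,5.3,-29,-10.3,0,0,0],[1,5.3,-30,-10.3,0,0,0],[1,5.3,-30,-10.3,0,0,0],[1,5.3,-30,-10.3,0,0,0]]])

```text
t: 20.62
tool_pos: [0.4578, -0.3046, 0.13]
tool_rot: [-0.051, 2.615, 0.016]
contact_force: [0.5, 0.6, -1.5]
opening: 0.0122
```

```bash
python3 look.py 13 wrist scene top
```

```text
{'t': np.float64(20.625), 'q': array([-0.942 , -0.2702,  2.1511,  0.5156,  1.0135, -2.7744]), 'tool_pos': array([ 0.4578, -0.3046,  0.13  ]), 'tool_rot': array([-0.0512,  2.6146,  0.0156]), 'contact_force': array([ 0.5137,  0.619 , -1.5177]), 'opening': np.float64(0.0122)}
```

View pics/wrist13.png

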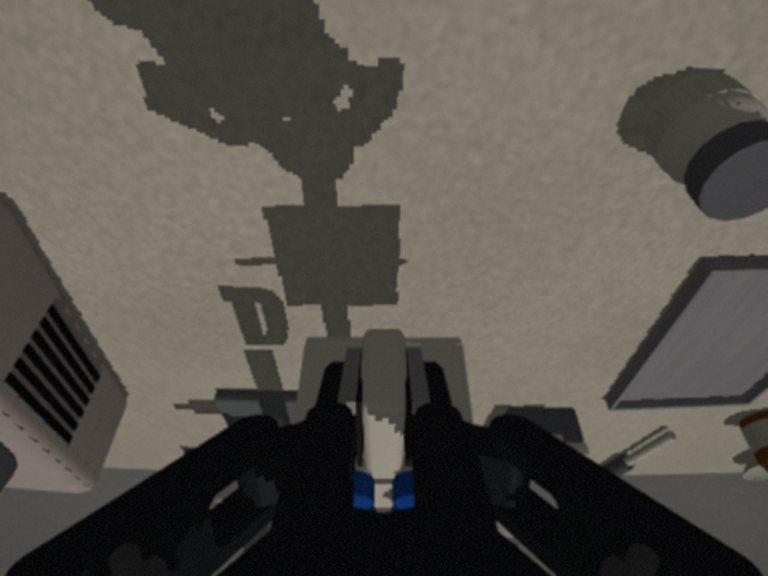

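View pics/scene13.png

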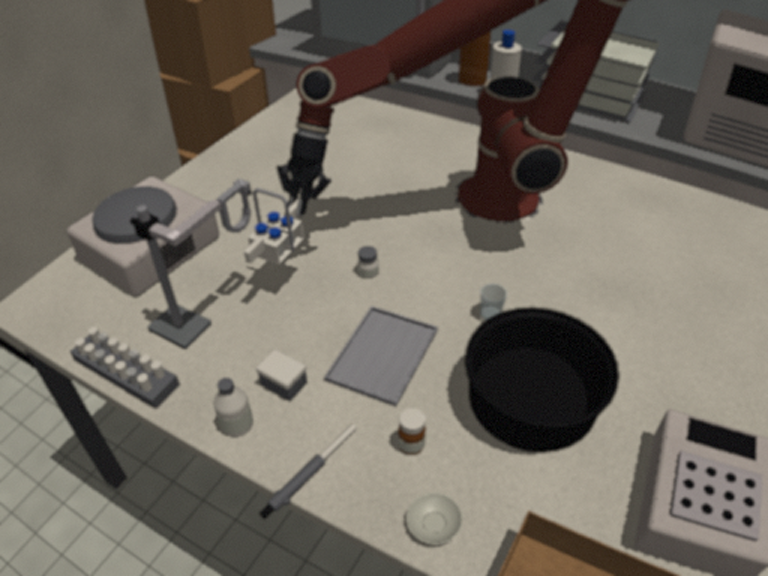

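View pics/top13.png

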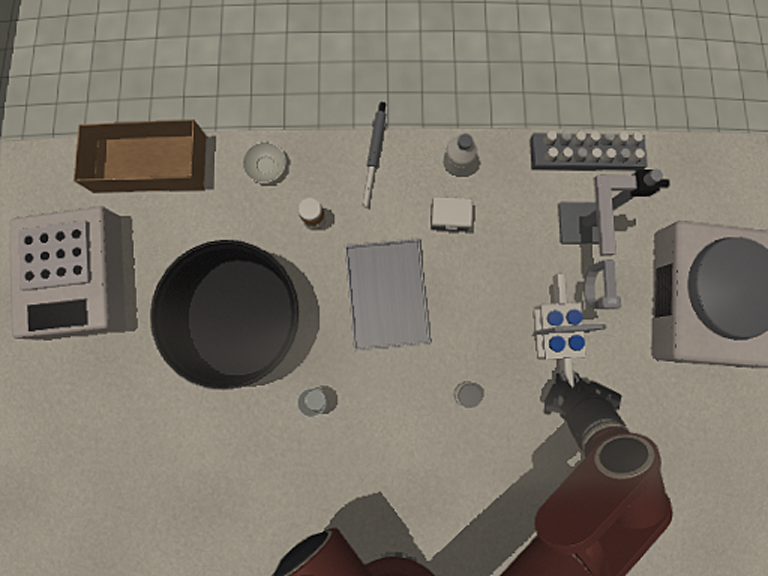

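```bash
python3 - <<'E'
from h import *
from station import ctrl
o=ctrl.get_obs(); R=Rn.from_rotvec([-.0501,2.6131,.0142]).as_matrix()
for p in [[.455,-.3432,.1178]]: print(delta(o,p,R))
E
```

```text
(array([ 1.  , -3.85,  0.85]), array([ 0.05, -0.07,  0.05]))
```

play_rows(motion=[[[1,0.2,-0.5,0.2,0,0,0],[1,0.5,-1.5,0.5,0,0,0],[1,0.8,-2.7,0.8,0,0,0],[1,1,-3.5,0.9,0,0,0],[1,1,-3.9,0.9,0,0,0],[1,1,-3.9,0.9,0,0,0],[1,1,-3.9,0.9,0,0,0]]])

```text
t: 21.65
tool_pos: [0.4554, -0.3436, 0.1174]
tool_rot: [-0.052, 2.614, 0.015]
contact_force: [0.1, -0.1, -2.5]
opening: 0.0124
```

```bash
python3 look.py 14 top scene; python3 - <<'E'
from h import *
from station import ctrl
o=ctrl.get_obs(); p=o["tool_pos"]; R=Rn.from_rotvec(o["tool_rot"]).as_matrix(); R0=Rn.from_rotvec([-.0501,2.6131,.0142]).as_matrix()
bar=p+R@R0.T@np.array([.0744,.0032,.1052]); print("bar",bar)
Rc=R@R0.T; print("tilt deg",np.degrees(np.arccos(Rc[2,2])))
car=[bar[0],bar[1],np.radians(2.25)]
for n,(x,y,w,h,k) in {"top":(345,100,100,170,4),"scene":(80,100,140,115,5)}.items():
    im=dict(np.load(f"pics/{n}14.npz"))
    g=cv2.resize(im["color"][y:y+h,x:x+w,::-1],None,fx=k,fy=k,interpolation=cv2.INTER_CUBIC)
    cv2.imwrite(f"pics/c14{n}.png",g)
    draw(im,g,car,CAR,bar[2]-.14,k,x,y,(0,255,255)); 
    cv2.imwrite(f"pics/o14{n}.png",g)
E
```

```text
{'t': np.float64(21.65), 'q': array([-0.9956, -0.1789,  2.0988,  0.5384,  1.0049, -2.8499]), 'tool_pos': array([ 0.4554, -0.3436,  0.1174]), 'tool_rot': array([-0.0517,  2.6143,  0.0151]), 'contact_force': array([ 0.1216, -0.0692, -2.4895]), 'opening': np.float64(0.0124)}
bar [ 0.52993072 -0.34015961  0.22254223]
tilt deg 0.06854258819799867
```

View pics/o14top.png

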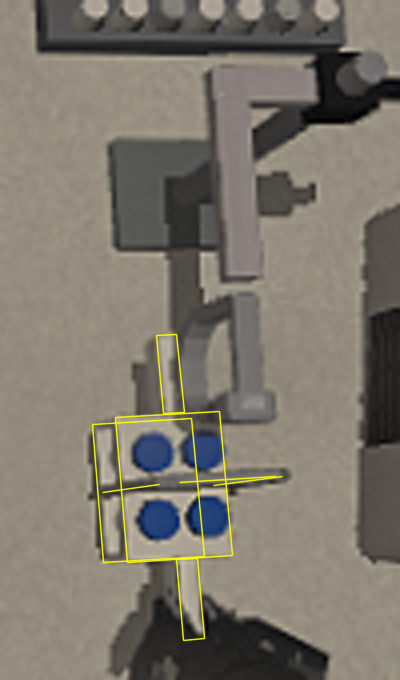

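View pics/o14scene.png

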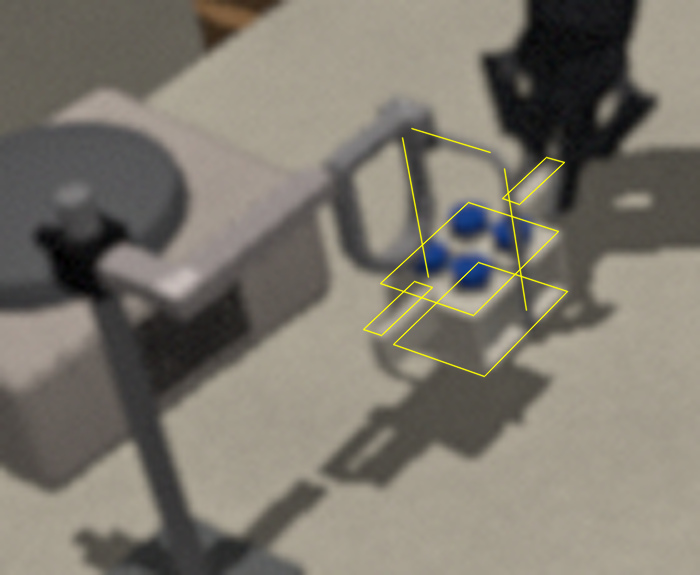

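View pics/c14scene.png

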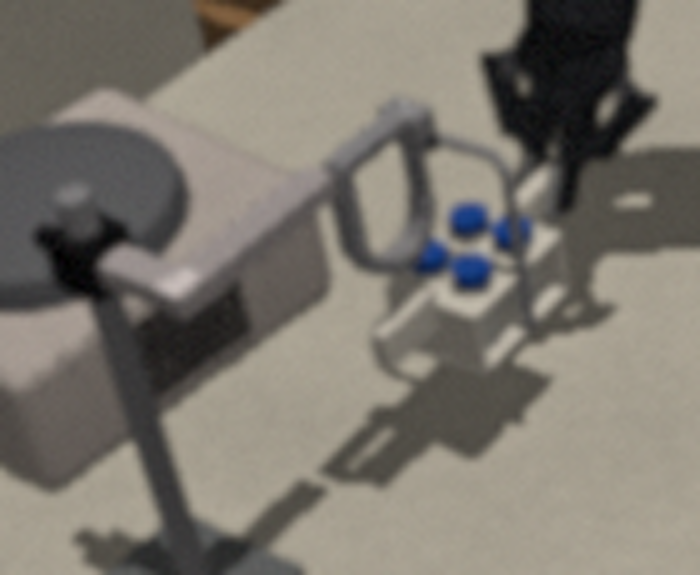

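```bash
python3 - <<'E'
from h import *
H2=[]
for y in (-.008,.008): H2+=[((-.01,y,.175),(.012,y,.175)),((.032,y,.2),(.032,y,.25)),((-.034,y,.2),(-.034,y,.212)),((-.026,y,.206),(-.026,y,.252))]
H2+=[((-.026,-.008,.252),(-.026,.008,.252)),((.04,0,.268),(.165,0,.268)),((.165,0,.268),(.165,-.07,.268))]
im=dict(np.load("pics/top14.npz")); x,y,w,h,k=375,105,55,110,6
G=[]
for p in ([.599,-.340,.014],[.599,-.344,.014]):
    g=cv2.resize(im["color"][y:y+h,x:x+w,::-1],None,fx=k,fy=k,interpolation=cv2.INTER_CUBIC)
    draw(im,g,p,H2,0,k,x,y,(0,255,255)); G.append(g)
cv2.imwrite("pics/h14.png",cv2.resize(np.hstack(G),None,fx=.9,fy=.9))
E
```

```text
(no output)
```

View pics/h14.png

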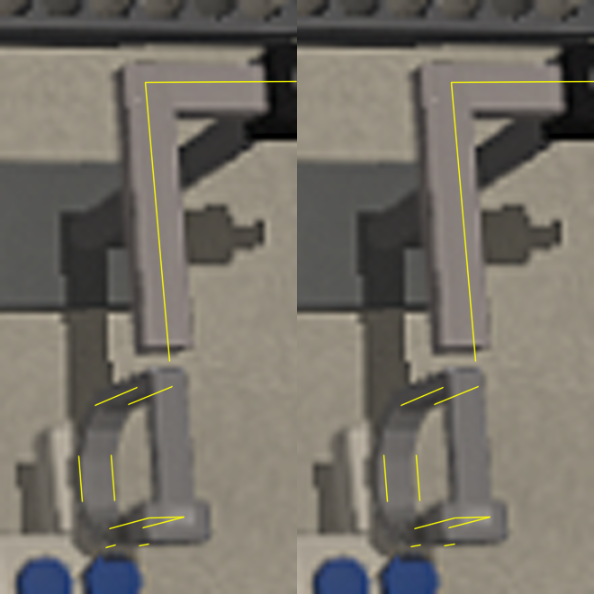

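```bash
cat > bar.py <<'E'
from h import *
from station import ctrl
import sys
o=ctrl.get_obs(); p=o["tool_pos"]; R=Rn.from_rotvec(o["tool_rot"]).as_matrix(); R0=Rn.from_rotvec([-.0501,2.6131,.0142]).as_matrix()
off=np.array([.0744,.0032,.1052]); bar=p+R@R0.T@off; print("bar",bar.round(4),"seat-rel",(bar-[.599,-.34,.19]).round(4),"F",o["contact_force"].round(1),"q",o["q"].round(2),o["t"])
for a in sys.argv[1:]:
    b=np.array(eval(a)); print(b,delta(o,b-off,R0))
E
python3 bar.py "(.555,-.3398,.223)" "(.60,-.339,.223)" "(.6225,-.3385,.223)"
```

```text
bar [ 0.5299 -0.3402  0.2225] seat-rel [-0.0691 -0.0002  0.0325] F [-0.2  0.1 -2.5] q [-1.   -0.18  2.1   0.54  1.   -2.85] 21.75
[ 0.555  -0.3398  0.223 ] (array([-2.2 , -0.06,  1.23]), array([ 0.06, -0.07,  0.07]))
[ 0.6   -0.339  0.223] (array([-6.08, -0.16,  3.5 ]), array([ 0.06, -0.07,  0.07]))
[ 0.6225 -0.3385  0.223 ] (array([-8.03, -0.2 ,  4.63]), array([ 0.06, -0.07,  0.07]))
```

play_rows(motion=[[[1,-0.7,0,0.4,0,0,0],[1,-1.5,-0.05,0.83,0,0,0],[1,-2.2,-0.06,1.23,0,0,0],[1,-3,-0.08,1.7,0,0,0],[1,-3.8,-0.1,2.17,0,0,0],[1,-4.5,-0.12,2.58,0,0,0],[1,-5.3,-0.14,3.05,0,0,0],[1,-6.08,-0.16,3.5,0,0,0],[1,-6.08,-0.16,3.5,0,0,0],[1,-6.08,-0.16,3.5,0,0,0]]])

```text
t: 23.0
tool_pos: [0.5253, -0.3418, 0.1169]
tool_rot: [-0.052, 2.615, 0.016]
contact_force: [0.1, -0.3, -6.3]
opening: 0.0124
```

```bash
python3 look.py 15 top scene wrist; python3 bar.py "(.6225,-.3385,.223)"; python3 - <<'E'
from h import *
for n,(x,y,w,h,k) in {"top":(365,100,80,150,4),"scene":(80,90,140,115,5)}.items():
    im=dict(np.load(f"pics/{n}15.npz"))
    cv2.imwrite(f"pics/c15{n}.png",cv2.resize(im["color"][y:y+h,x:x+w,::-1],None,fx=k,fy=k,interpolation=cv2.INTER_CUBIC))
E
```

```text
{'t': np.float64(23.0), 'q': array([-0.878 , -0.0541,  1.9862,  0.5177,  0.9402, -2.7417]), 'tool_pos': array([ 0.5253, -0.3418,  0.1169]), 'tool_rot': array([-0.0522,  2.6154,  0.0164]), 'contact_force': array([ 0.1167, -0.26  , -6.3274]), 'opening': np.float64(0.0124)}
bar [ 0.5998 -0.3386  0.2222] seat-rel [0.0008 0.0014 0.0322] F [ 0.6 -0.3 -6.9] q [-0.88 -0.05  1.99  0.52  0.94 -2.74] 23.15
[ 0.6225 -0.3385  0.223 ] (array([-2.02, -0.08,  1.09]), array([ 0.11, -0.12,  0.05]))
```

View pics/c15top.png

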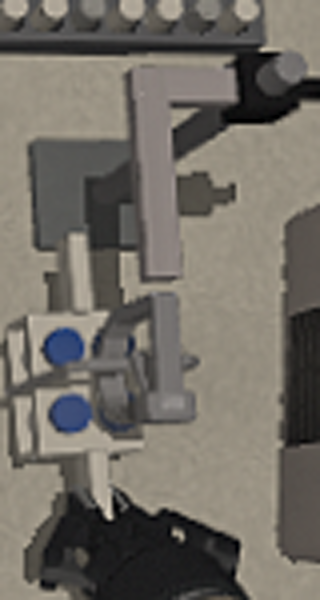

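View pics/c15scene.png

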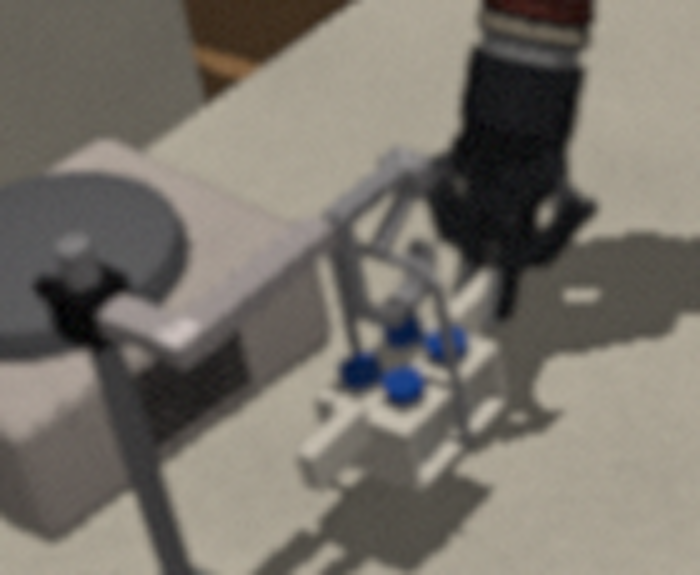

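View pics/wrist15.png

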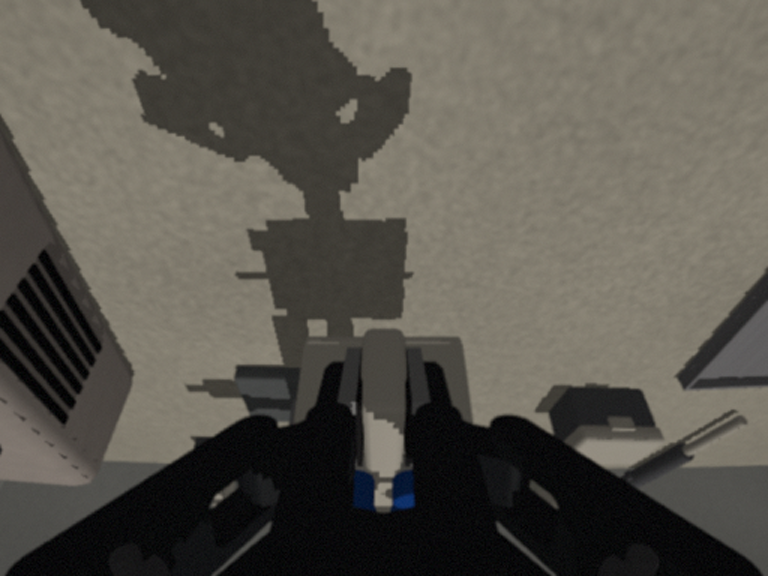

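play_rows(motion=[[[1,-0.5,0,0.27,0,0,0],[1,-1,-0.04,0.55,0,0,0],[1,-1.5,-0.06,0.82,0,0,0],[1,-2,-0.08,1.1,0,0,0],[1,-2,-0.08,1.1,0,0,0],[1,-2,-0.08,1.1,0,0,0]]])

```text
t: 23.9
tool_pos: [0.5481, -0.3421, 0.1181]
tool_rot: [-0.052, 2.615, 0.016]
contact_force: [-5.6, 0.6, 0.0]
opening: 0.0123
```

```bash
python3 look.py 16 top scene wrist; python3 bar.py "(.6225,-.3385,.188)"; python3 - <<'E'
from h import *
G=[]
for n,(x,y,w,h,k) in {"top":(365,120,70,100,5),"scene":(100,110,80,80,6)}.items():
    im=dict(np.load(f"pics/{n}16.npz"))
    cv2.imwrite(f"pics/c16{n}.png",cv2.resize(im["color"][y:y+h,x:x+w,::-1],None,fx=k,fy=k,interpolation=cv2.INTER_CUBIC))
E
```

```text
{'t': np.float64(23.9), 'q': array([-0.8452, -0.0141,  1.9452,  0.5093,  0.9252, -2.708 ]), 'tool_pos': array([ 0.5481, -0.3421,  0.1181]), 'tool_rot': array([-0.0522,  2.6149,  0.0156]), 'contact_force': array([-5.6183,  0.5971,  0.    ]), 'opening': np.float64(0.0123)}
bar [ 0.6227 -0.3388  0.2232] seat-rel [0.0237 0.0012 0.0332] F [-5.8  0.7 -1.5] q [-0.85 -0.01  1.95  0.51  0.93 -2.71] 24.05
[ 0.6225 -0.3385  0.188 ] (array([1.78, 0.03, 3.05]), array([ 0.08, -0.1 ,  0.06]))
```

View pics/c16top.png

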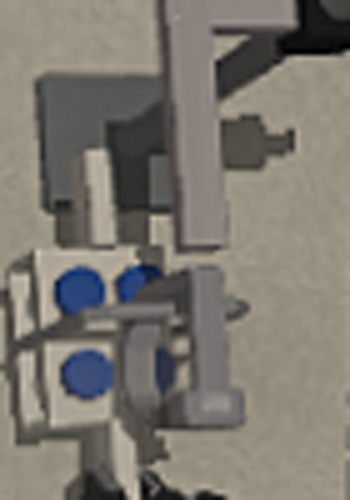

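View pics/c16scene.png

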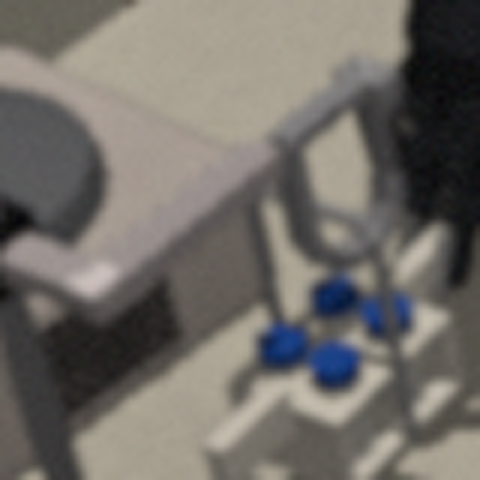

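View pics/wrist16.png

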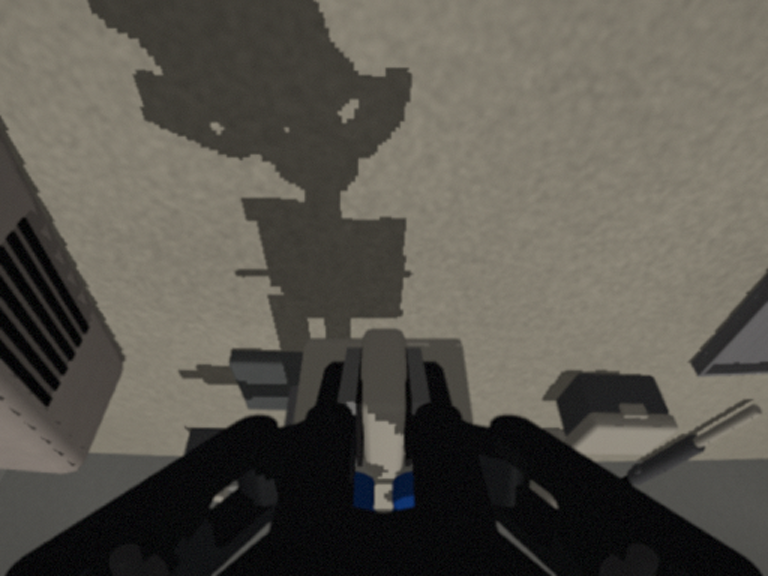

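```bash
python3 bar.py "(.613,-.3385,.223)" "(.606,-.3388,.208)" "(.599,-.3388,.195)" "(.597,-.3388,.19)"
```

```text
bar [ 0.6227 -0.3388  0.2232] seat-rel [0.0237 0.0012 0.0332] F [-5.8  0.7 -1.5] q [-0.85 -0.01  1.95  0.51  0.93 -2.71] 24.05
[ 0.613  -0.3385  0.223 ] (array([ 0.84,  0.07, -0.45]), array([ 0.08, -0.1 ,  0.06]))
[ 0.606  -0.3388  0.208 ] (array([2.2 , 0.07, 0.5 ]), array([ 0.08, -0.1 ,  0.06]))
[ 0.599  -0.3388  0.195 ] (array([3.46, 0.1 , 1.27]), array([ 0.08, -0.1 ,  0.06]))
[ 0.597  -0.3388  0.19  ] (array([3.88, 0.11, 1.6 ]), array([ 0.08, -0.1 ,  0.06]))
```

play_rows(motion=[[[1,0.4,0.03,-0.2,0,0,0],[1,0.84,0.07,-0.45,0,0,0],[1,1.5,0.07,0.02,0,0,0],[1,2.2,0.07,0.5,0,0,0],[1,2.8,0.1,0.9,0,0,0],[1,3.46,0.1,1.27,0,0,0],[1,3.46,0.1,1.27,0,0,0],[1,3.46,0.1,1.27,0,0,0]]])

```text
t: 25.05
tool_pos: [0.5247, -0.3422, 0.09]
tool_rot: [-0.052, 2.615, 0.015]
contact_force: [-0.4, -0.2, -1.8]
opening: 0.0125
```

```bash
python3 look.py 17 top scene wrist; python3 bar.py "(.597,-.3388,.19)" ; python3 - <<'E'
from h import *
for n,(x,y,w,h,k) in {"top":(365,120,70,100,5),"scene":(100,110,80,80,7)}.items():
    im=dict(np.load(f"pics/{n}17.npz"))
    cv2.imwrite(f"pics/c17{n}.png",cv2.resize(im["color"][y:y+h,x:x+w,::-1],None,fx=k,fy=k,interpolation=cv2.INTER_CUBIC))
E
```

```text
{'t': np.float64(25.05), 'q': array([-0.8794, -0.0162,  2.0005,  0.5387,  0.8944, -2.7767]), 'tool_pos': array([ 0.5247, -0.3422,  0.09  ]), 'tool_rot': array([-0.052 ,  2.6145,  0.0151]), 'contact_force': array([-0.4443, -0.1632, -1.8349]), 'opening': np.float64(0.0125)}
bar [ 0.5994 -0.3389  0.1954] seat-rel [0.0004 0.0011 0.0054] F [-0.4 -0.4 -3.1] q [-0.88 -0.02  2.    0.54  0.89 -2.78] 25.2
[ 0.597  -0.3388  0.19  ] (array([0.47, 0.03, 0.36]), array([ 0.05, -0.07,  0.09]))
```

View pics/c17top.png

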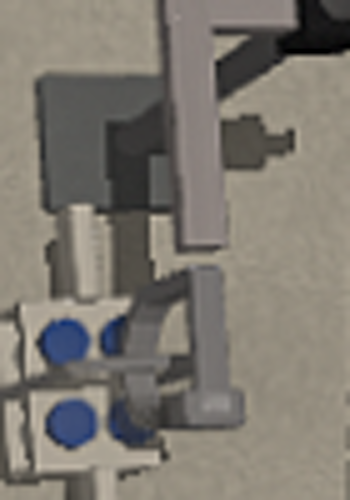

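View pics/c17scene.png

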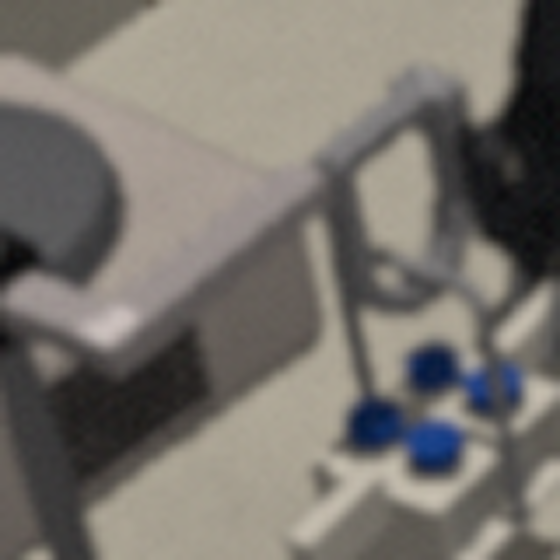

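View pics/wrist17.png

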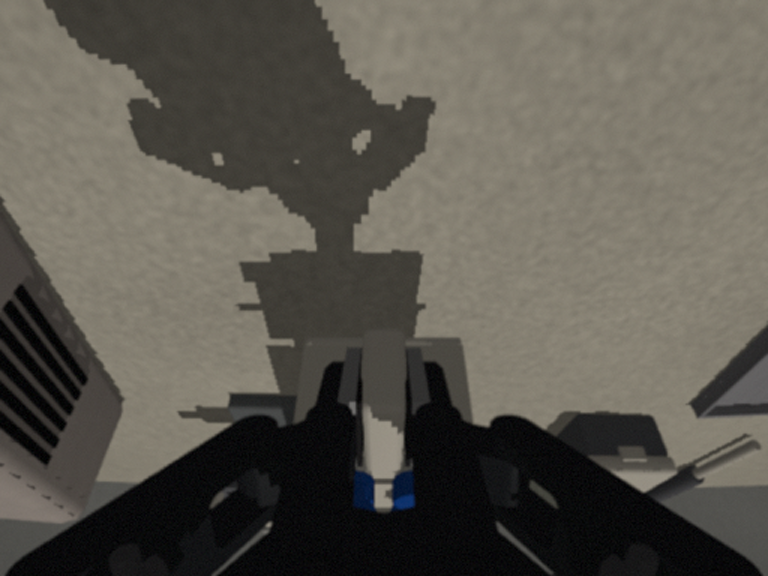

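play_rows(motion=[[[1,0.2,0.01,0.15,0,0,0],[1,0.38,0.02,0.26,0,0,0],[1,0.47,0.03,0.36,0,0,0],[1,0.47,0.03,0.36,0,0,0],[1,0.47,0.03,0.36,0,0,0]]])

```text
t: 25.82
tool_pos: [0.5226, -0.3421, 0.0849]
tool_rot: [-0.053, 2.614, 0.015]
contact_force: [0.2, -0.1, -1.7]
opening: 0.0124
```

```bash
python3 bar.py "(.597,-.3388,.188)"
```

```text
bar [ 0.5971 -0.3387  0.19  ] seat-rel [-0.0019  0.0013 -0.    ] F [ 0.2 -0.1 -1.7] q [-0.88 -0.01  2.01  0.54  0.89 -2.79] 25.825
[ 0.597  -0.3388  0.188 ] (array([0.1 , 0.01, 0.18]), array([ 0.04, -0.07,  0.09]))
```

play_rows(motion=[[[1,0.05,0,0.09,0,0,0],[1,0.1,0,0.18,0,0,0],[1,0.1,0,0.18,0,0,0],[1,0.1,0,0.18,0,0,0]]])

```text
t: 26.32
tool_pos: [0.5234, -0.3425, 0.0839]
tool_rot: [-0.053, 2.613, 0.013]
contact_force: [-1.2, 2.2, 4.1]
opening: 0.0124
```

```bash
python3 bar.py "(.597,-.3388,.1865)"; for i in 1 2 3 4; do python3 look.py 18 top | tail -1 | grep -o "contact_force.*"; done
```

```text
bar [ 0.5977 -0.3391  0.1892] seat-rel [-0.0013  0.0009 -0.0008] F [-1.2  2.2  4.1] q [-0.88 -0.01  2.01  0.55  0.88 -2.79] 26.325
[ 0.597  -0.3388  0.1865] (array([0.2 , 0.05, 0.19]), array([-0.01,  0.03,  0.11]))
contact_force': array([-1.2149,  2.2227,  4.1012]), 'opening': np.float64(0.0124)}
contact_force': array([0.1699, 1.8527, 4.0499]), 'opening': np.float64(0.0124)}
contact_force': array([0.7531, 2.3103, 4.3103]), 'opening': np.float64(0.0124)}
contact_force': array([1.3757, 2.1903, 4.1483]), 'opening': np.float64(0.0125)}
```

play_rows(motion=[[[1,-0.04,0,-0.07,0,0,0],[1,-0.04,0,-0.07,0,0,0],[0.6,-0.04,0,-0.07,0,0,0],[0.2,-0.04,0,-0.07,0,0,0],[-0.3,-0.04,0,-0.07,0,0,0],[-1,-0.04,0,-0.07,0,0,0],[-1,-0.04,0,-0.07,0,0,0],[-1,-0.04,0,-0.07,0,0,0]]])

```text
t: 27.52
tool_pos: [0.5234, -0.3425, 0.0847]
tool_rot: [-0.052, 2.613, 0.013]
contact_force: [0.5, 0.1, 0.2]
opening: 0.0858
```

```bash
python3 look.py 19 top scene wrist; python3 - <<'E'
from h import *
for n,(x,y,w,h,k) in {"scene":(90,100,120,100,6)}.items():
    im=dict(np.load(f"pics/{n}19.npz"))
    cv2.imwrite(f"pics/c19{n}.png",cv2.resize(im["color"][y:y+h,x:x+w,::-1],None,fx=k,fy=k,interpolation=cv2.INTER_CUBIC))
E
```

```text
{'t': np.float64(27.525), 'q': array([-0.8821, -0.0109,  2.0061,  0.5457,  0.8845, -2.7885]), 'tool_pos': array([ 0.5234, -0.3425,  0.0847]), 'tool_rot': array([-0.0525,  2.6125,  0.0132]), 'contact_force': array([0.4794, 0.1487, 0.2322]), 'opening': np.float64(0.0858)}
```

View pics/c19scene.png

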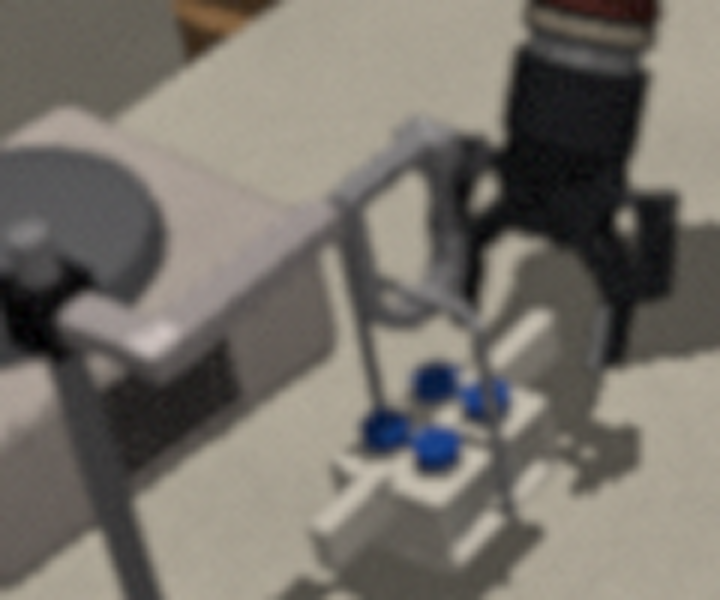

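View pics/wrist19.png

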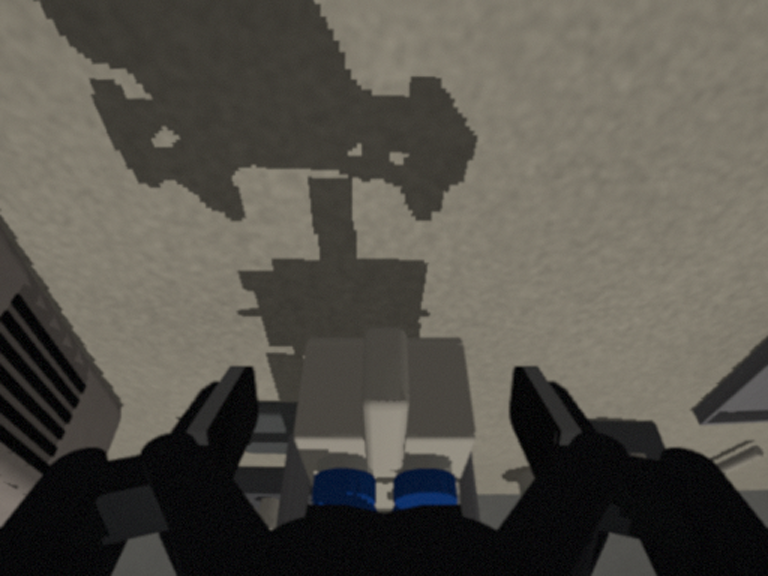

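play_rows(motion=[[[-1,0,0,-0.5,0,0,0],[-1,0,0,-1.5,0,0,0],[-1,0,0,-3,0,0,0],[-1,1,0,-5,0,0,0],[-1,2,0,-7,0,0,0],[-1,4,0,-9,0,0,0],[-1,4,0,-9,0,0,0],[-1,4,0,-9,0,0,0],[-1,4,0,-9,0,0,0],[-1,4,0,-9,0,0,0],[-1,4,0,-9,0,0,0],[-1,4,0,-9,0,0,0]]])

```text
t: 29.18
tool_pos: [0.4436, -0.3455, 0.1421]
tool_rot: [-0.053, 2.613, 0.014]
contact_force: [0.1, 0.5, -0.1]
opening: 0.0857
```

```bash
python3 look.py 20 top scene wrist; sed -i 's/19/20/g' /dev/null; python3 - <<'E'
from h import *
for n,(x,y,w,h,k) in {"scene":(90,100,120,100,6),"top":(355,120,80,130,4.5)}.items():
    im=dict(np.load(f"pics/{n}20.npz"))
    cv2.imwrite(f"pics/c20{n}.png",cv2.resize(im["color"][y:y+h,x:x+w,::-1],None,fx=k,fy=k,interpolation=cv2.INTER_CUBIC))
E
```

```text
{'t': np.float64(29.175), 'q': array([-1.0199, -0.2313,  2.0983,  0.528 ,  1.0608, -2.8435]), 'tool_pos': array([ 0.4436, -0.3455,  0.1421]), 'tool_rot': array([-0.0527,  2.6126,  0.0136]), 'contact_force': array([ 0.1368,  0.4819, -0.1056]), 'opening': np.float64(0.0857)}sed: couldn't edit /dev/null: not a regular file
```

View pics/c20scene.png

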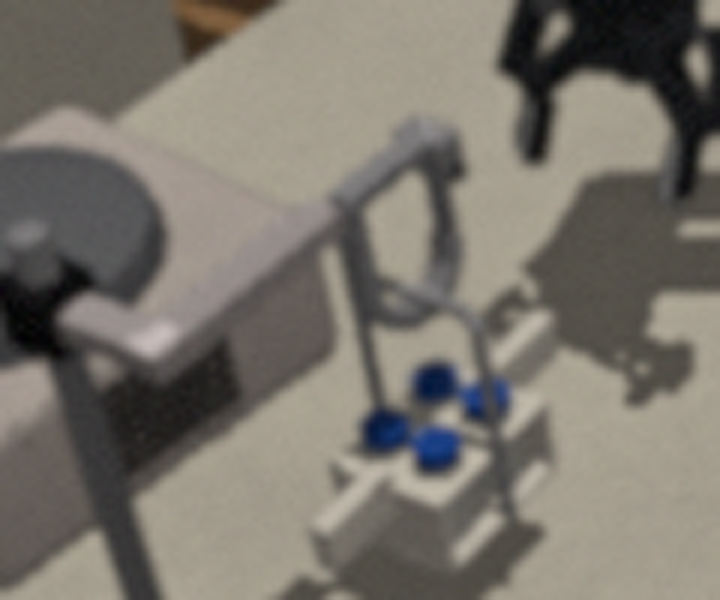

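View pics/c20top.png

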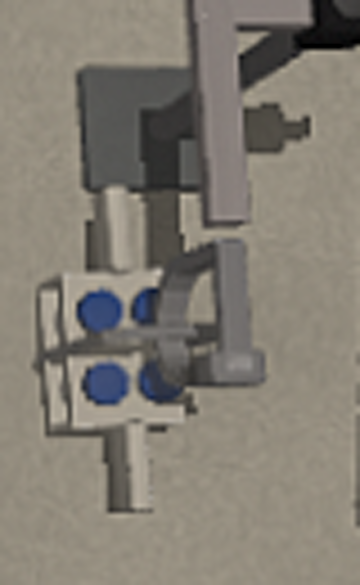

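View pics/scene20.png

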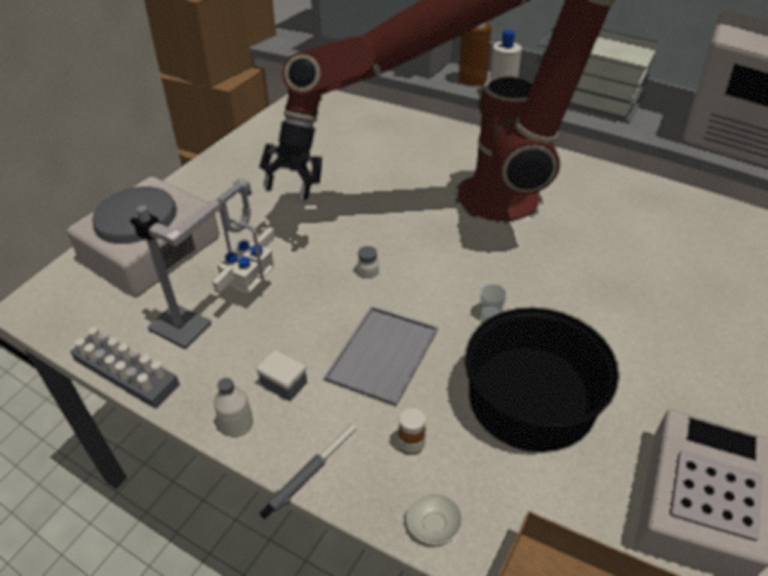

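View pics/wrist20.png

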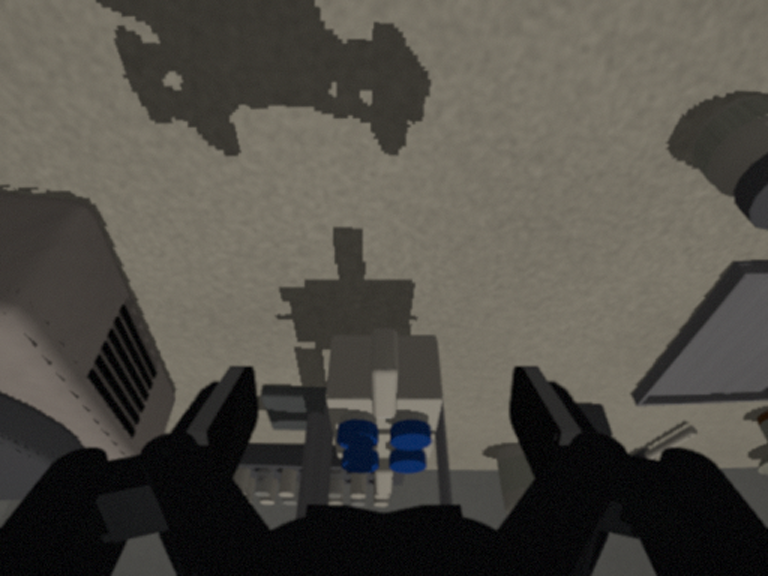

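play_rows(motion=[[[-1,0,0,0,0,0,0],[-1,0,0,0,0,0,0],[-1,0,0,0,0,0,0],[-1,0,0,0,0,0,0],[-1,0,0,0,0,0,0],[-1,0,0,0,0,0,0],[-1,0,0,0,0,0,0],[-1,0,0,0,0,0,0]]])

```text
t: 30.32
tool_pos: [0.4435, -0.3456, 0.1422]
tool_rot: [-0.052, 2.613, 0.013]
contact_force: [-0.4, -0.3, -0.8]
opening: 0.0853
```

```bash
python3 - <<'E'
from h import *
from station import ctrl
a=np.load("pics/top20.npz")["color"][150:250,355:435].astype(float)
for i in range(4):
    b=ctrl.get_image("top")["color"][150:250,355:435].astype(float); print(np.abs(b-a).mean().round(2),np.abs(b-a).max()); a=b
print(ctrl.finish_job(), ctrl.get_obs()["t"])
E
```

```text
0.57 3.0
0.56 3.0
0.57 4.0
0.57 5.0
the job is handed in; nothing more can be done
the job is handed in; nothing more can be done
```

The carrier is hanging from the snap hook with the gate shut. I handed the job in at about 31 s of the 72 s allowed; no verdict was reported.

**What I did:**
- Lifted the carrier out of the tub by its eye and set it down on the drip tray. The weight came off at about 0 N with no bump, and I let go.
- Re-gripped the near end handle with the tool leaned back 30°.
- Pushed the eye bar through the gate until it touched the hook's back at about 6 N.
- Eased the bar back, lowered it into the seat, opened the gripper and backed off.

**Last checks:**
- **Hanging:** the pictures show the bar in the seat, the gate shut and the carrier upright. By calculation, the bar was within about 2 mm of the seat when I released it.
- **Still:** successive top pictures differed only by image noise.
- **Robot clear:** the gripper was open and away from everything, and the force reading was within its usual noise of under 1 N.
- **Bench:** I saw no other object out of place in the pictures. I checked this by eye only and did not measure it.

**What disagreed:**
- The scene camera was off by a few mm against the top and wrist views, so I did not use it for final positions.
- The bar met the hook's back about 4 mm sooner than my hook estimate predicted.

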